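# Clamp a roller tube in the swing-bolt saddle

## Task

Take the aluminium tube out of the blue rack by its middle, lay it in the orange vee rest and let go, then take it again near one end and lay it in the clamp's saddle, pushed home against the yellow end stop. With the tube there, swing the clamp's yellow hinged half over it until it is fully down, then lift the red-knobbed swing bolt over the lip of the fork, stand it upright in the slot and let it drop home. Leave the solder spool, the jar and the screwdriver where they are.

Things in the scene. Friction and masses are not known exactly. Their poses are not given: they have to be found in the camera images.
- tube: loose bare aluminium tube with closed ends and a thin blue line near each end, 30 mm in diameter, 230 mm long, about 0.3 kg, the same at both ends. Origin at its centre, its y axis runs along the tube (either end may be +y).
- rack: fixed blue transit rack, 70 mm wide (x), 236 mm long (y), 60 mm high; origin at the centre of its underside. The tube starts in it along y, axis 45 mm above the bench. End blocks (38 to 112 mm either side of the centre) hide the tube's sides up to its top: grip it only in the open gap in the middle (base plate there 8 mm high) and lift straight up.
- rest_axis (a point): centre of the tube's axis line when it lies in the fixed orange vee rest, 50 mm above the bench; the axis runs along this frame's y, either way round. The rest is two upright 90 degree vee plates, 12 mm thick, centred 35 mm either side of this point (50 mm high and wide) on a grey base plate 70 x 110 mm, 8 mm high. The tube is free between and outside the plates.
- clamp: fixed tube clamp on a grey base plate (160 x 195 mm, 8 mm thick); origin on the bench below the middle of the saddle. Its y axis runs along the clamped tube towards the end stop, -x is the swing bolt's side, +x the hinge's side; z up.
- saddle (a point): middle of the tube's axis line when it lies seated in the clamp touching the stop, 65 mm above the bench; axes as the clamp's. The saddle is a 90 degree slick plastic vee, 80 mm long (y), 50 mm wide at the top; steel cheeks 34 mm either side of the axis, 62 mm high, leave fingers no room. 75 mm of tube stick out at each end; the end away from the stop (-y) is free all round.
- stop_face (a point): centre of the face of the yellow end stop, on the tube's axis, 115 mm from the saddle point along +y; the face looks to -y. Stop 40 mm wide, 13 mm thick, 75 mm high.
- half_hinge (a point): middle of the hinge axis of the yellow half: parallel to the clamp's y, 45 mm from the saddle point on its +x side, 65 mm above the bench.
- half (a joint): angle of the yellow hinged half in rad: 0 = fully closed over the tube, grows as it swings up and back to the +x side (1.57 = upright), up to 2.3. A stiff hinge (about 0.22 N m): it stays where it is left and needs 2 to 4 N at its bar.
- half_bar (a point): grip point on the half's round black bar, 12 mm in diameter, which runs parallel to the clamp's y from 14 to 82 mm on the +y side of the half's middle; this point lies at 62 mm. It moves on a circle of 105 mm about the hinge; when closed it is 60 mm from the tube's axis on the -x side, 71 mm above the bench.
- fork (a point): middle of the slot in the fork at the free end of the yellow half, on the fork's top face (75 mm above the bench, 52 mm from the tube's axis on the -x side when closed). Slot 12 mm wide, open to -x; a 5 mm high lip runs along the fork's outer end, 63.5 to 68 mm from the tube's axis. The half is a 36 mm wide arch, its top 90 mm above the bench when closed.
- bolt_pivot (a point): pivot axis of the swing bolt, parallel to the clamp's y: 52 mm from the saddle point on its -x side, 25 mm above the bench.
- bolt (a joint): lean of the swing bolt in rad: 0 = upright, in the middle of the slot (a stop), grows as it leans out to the -x side, up to 1.2. It stays at any lean it is left at (stiffness about 0.09 N m).
- bolt_lift (a joint): how far the bolt's rod is drawn out along its own length, in m: 0 = home, at most 0.016; a spring of 2 to 3 N pulls it home. The rod's collar (20 mm in diameter, 6 mm thick; underside 50.5 mm from the pivot at home) knocks against fork and lip unless the rod is drawn out over 8 mm (10 to 12 is safe) while the lean is below 0.5 rad; upright and home it sits behind the lip.
- knob (a point): centre of the red ball knob at the end of the bolt's rod, 24 mm in diameter, 86 mm from the pivot along the bolt when home (111 mm above the bench when upright and home). Can be pinched along the clamp's y direction.
- spool: bystander: aluminium spool 52 mm in diameter, 48 mm high, standing; origin at the centre of its underside.
- jar: bystander: amber jar with a white cap, 48 mm in diameter, 50 mm high; origin at the centre of its underside.
- driver: bystander: screwdriver with a green handle lying on the bench; origin below its middle.
Mind the look-alikes: they are no part of the job. What is shaped like the tube but brown or pink is not meant.

How it is judged:
On the way, in this order (a step that is already met when the one before it is completed fails the run):
1. the tube lies in the vee rest, let go (distance between tube and rest_axis below 0.04 m and z of tube in the frame of rest_axis below 0.004 m and angle between the y axis of tube and the y axis of rest_axis, either way round below 0.06 rad and contact force between the fingers and tube below 0.1 N and linear speed of tube below 0.02 m/s), for 0.1 s.
2. the tube lies in the saddle against the stop, let go, the half still open (x of tube in the frame of saddle between -0.004 and 0.004 m and z of tube in the frame of saddle between -0.004 and 0.004 m and y of tube in the frame of saddle between -0.002 and 0.002 m and angle between the y axis of tube and the y axis of clamp, either way round below 0.06 rad and value of joint half above 0.3 rad and contact force between the fingers and tube below 0.1 N), for 0.1 s.
3. the half is fully down over the tube, with the bolt still out (x of tube in the frame of saddle between -0.003 and 0.003 m and z of tube in the frame of saddle between -0.003 and 0.003 m and y of tube in the frame of saddle between -0.002 and 0.002 m and angle between the y axis of tube and the y axis of clamp, either way round below 0.03 rad and value of joint half below 0.05 rad and value of joint bolt above 0.2 rad), for 0.1 s.
At the end, for the whole second after the job is handed in: the tube lies still in the saddle, within 3 mm of its seat across and in height, within 2 mm of touching the stop and within 0.03 rad of the saddle's axis; the half is closed to within 0.05 rad; the bolt is upright in the slot to within 0.06 rad with its rod home to within 3 mm (x of tube in the frame of saddle between -0.003 and 0.003 m and z of tube in the frame of saddle between -0.003 and 0.003 m and y of tube in the frame of saddle between -0.002 and 0.002 m and angle between the y axis of tube and the y axis of clamp, either way round below 0.03 rad and value of joint half below 0.05 rad and value of joint bolt below 0.06 rad and value of joint bolt_lift below 0.003 m and linear speed of tube below 0.02 m/s).
It fails at once if the spool is pushed more than 20 mm (distance of spool from where it was at the start of the episode above 0.02 m).
It fails at once if the jar is pushed more than 20 mm (distance of jar from where it was at the start of the episode above 0.02 m).
It fails at once if the screwdriver is pushed more than 20 mm (distance of driver from where it was at the start of the episode above 0.02 m).
It also fails if it takes over 72 s, if anything falls off the work surface, if the arm or the gripper's body presses on something with over 40 N, if the wrist force passes 120 N, or if a joint passes its speed limit or range.

## Robot

A 6-joint arm with a two-finger parallel gripper is mounted at the origin on the work surface. World frame = base frame: x ahead of the robot, y to its left, z up, the work surface at z = 0. Lengths are in m, angles in rad, forces in N, time in s.
With the tool pointing down it reaches from about 0.3 to 0.875 m from the base axis. Payload 6.4 kg.
Tool frame: the origin (TCP) lies midway between the tips of the shut fingers; the grasp point (between the pads) lies 19 mm behind it; z points along the fingers, y is the direction in which the jaws open and shut (so a half turn about z gives the same grasp; the last joint's range is limited). The gripper opens to 85 mm and grips with 20 to 120 N. Pads are 22 mm wide; open, the fingers measure 114 mm over their backs; the gripper's body (76 mm by 85 mm) begins 54 mm behind the grasp point. The pads swing forward as they close: fully open they stand 13 mm farther back than shut.
Start: joints at [-1.515, 0.181, 1.607, -0, 1.354, -0.206], TCP at [0.149, -0.555, 0.192] pointing down, gripper open.
Joint ranges: [-2.99, 2.99], [-0.89, 2.07], [0.3, 2.58], [-1.14, 4.28], [0, 2.63], [-3.12, 3.12]. Speed limits (rad/s): [2.57, 2.57, 3.01, 3.14, 3.14, 3.14].

## Interface

Orientations are given as a unit quaternion [w, x, y, z].
In Python, from bench import get_obs, camera, hand_in gives the robot as it stands.
- The arm moves only by the tool drive_tool, never from a script. Its argument "deltas" is a list of rows, each a list of 2 entries, a list of its own where there are three numbers: the shift along the world's x, y, z in m, then the turn about the world's z in rad. A call has 1 to 10 rows; each row shifts and turns the pose as measured when the row begins; what a row does not reach is not made up. A row lasts 1/10 s, in which the tool goes at most 50 mm and 8.59 degrees, less where a joint would pass 70% of its speed; a pose out of reach is approached as far as the arm can. A call is refused whole if a number of a shift passes 0.05 or a number of a turn 0.15, either way. A call with a gripper value outside its range is refused whole. "gripper" is the opening, from 0 (shut) to 1 (fully open), set as the call begins (left out, the last holds). The fingers move at their own pace and stop on an object; the grip force is fixed at half the most. Time passes only in rows, so rows that do not move let the fingers close. It gives the time, the measured TCP pose, the force and the opening at its end, in the units of the state.
- get_obs(): the state, without advancing time (a new reading comes with each control period).
- camera(name): name is "side" or "top" or "wrist"; returns a dict with "frame" (400x640x3 uint8, red, green, blue), "fx", "fy", "cx", "cy" (pixels), "eye" and "attitude" of the camera in the world. Camera axes: x right, y down, z forward; pixel columns grow to the right and rows downward; lengths in m; the calibration is good to about 2 mm. A picture is of the moment at which its call begins. There is no depth.
- hand_in(): hands the job in, once; it reports no verdict.
The state is a dict: "time_s": time; "q": joint angles; "dq": joint speeds; "joint_efforts": joint torques, N m; "eef_pos": TCP position; "eef_rot": TCP orientation; "wrist_force": force on the tool from outside, world axes, zero at the start; "torque": the same for the moment, N m; "opening": opening from 0.0 (shut) to 1.0 (fully open).
Only numpy, scipy, OpenCV 4.12 (cv2) and the standard library are available. Lean on these libraries where they do the work, as an engineer would, in place of code of your own. Each camera call takes 0.05 s, during which the arm holds its last target.

## Working session

There is one attempt and no reset: what is moved stays moved. The work goes in short steps, Python scripts to look and compute and a tool call to move; the robot and the scene stay as the last step left them, time stands still between calls to the robot, and variables do not carry over. Pictures are saved under pics/ and viewed, and the job is handed in when it is done.

Besides the shell and the picture viewer there is one more tool, called after "Call:" by a JSON object that holds its "method" and its "body", one argument or row to a line. drive_tool: Moves the arm, as the interface text tells. Its arguments: {"type":"object","properties":{"deltas":{"type":"array","items":{"type":"array"}},"gripper":{"type":"number"}},"required":["deltas"]}

```bash
mkdir -p pics; ls; cat > h.py <<'E'
import numpy as np, cv2, json
from bench import get_obs, camera
from scipy.spatial.transform import Rotation as R
def shot(name, fn):
    c=camera(name); cv2.imwrite('pics/'+fn+'.png', c['frame'][:,:,::-1]); np.save('pics/'+fn+'.npy', c, allow_pickle=True); return c
def load(fn): return np.load('pics/'+fn+'.npy',allow_pickle=True).item()
def rot(c):
    a=np.array(c['attitude'],float)
    return a if a.shape==(3,3) else R.from_quat([a[1],a[2],a[3],a[0]]).as_matrix()
def ray(c,u,v):
    d=np.array([(u-c['cx'])/c['fx'],(v-c['cy'])/c['fy'],1.]); return np.array(c['eye'],float), rot(c)@d
def onz(c,u,v,z):
    e,d=ray(c,u,v); return e+d*(z-e[2])/d[2]
def proj(c,p):
    q=rot(c).T@(np.array(p,float)-np.array(c['eye'])); return c['cx']+c['fx']*q[0]/q[2], c['cy']+c['fy']*q[1]/q[2]
def tri(c1,p1,c2,p2):
    e1,d1=ray(c1,*p1); e2,d2=ray(c2,*p2)
    A=np.stack([d1,-d2],1); t=np.linalg.lstsq(A,e2-e1,rcond=None)[0]
    a=e1+d1*t[0]; b=e2+d2*t[1]; return (a+b)/2, np.linalg.norm(a-b)
E
python3 - <<'E'
from h import *
o=get_obs(); print({k:np.round(v,3).tolist() for k,v in o.items()})
for n in ['side','top','wrist']:
    c=shot(n,n+'0'); print(n,c['fx'],c['cx'],c['cy'],np.round(c['eye'],3),np.round(np.array(c['attitude']),3).tolist())
E
```

```text
pics
{'time_s': 0.0, 'q': [-1.515, 0.182, 1.608, -0.0, 1.354, -0.206], 'dq': [-0.0, -0.002, -0.0, -0.001, 0.0, -0.0], 'joint_efforts': [-0.001, -44.487, -35.133, -0.0, 0.009, -0.0], 'eef_pos': [0.149, -0.555, 0.191], 'eef_rot': [-0.001, 0.991, 0.131, 0.0], 'wrist_force': [0.615, 0.639, -0.119], 'torque': [-0.038, -0.044, 0.048], 'opening': 0.999}
side 480.0233950696489 317.81394379178903 199.62774742349035 [0.218 0.848 1.153] [0.054, -0.1, 0.915, -0.388]
top 367.2911996782244 320.5820521001946 196.89448245006156 [ 0.412 -0.204  1.327] [-0.02, 0.708, -0.706, 0.029]
wrist 301.35958283066503 315.5990877608331 198.7875104569265 [ 0.224 -0.536  0.373] [0.12, 0.785, -0.601, -0.093]
```

View pics/top0.png

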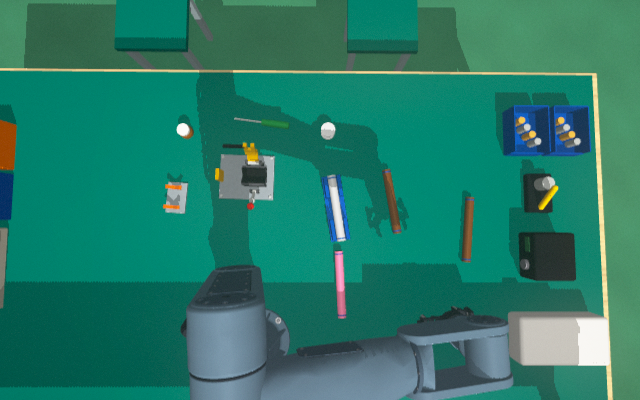

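View pics/side0.png

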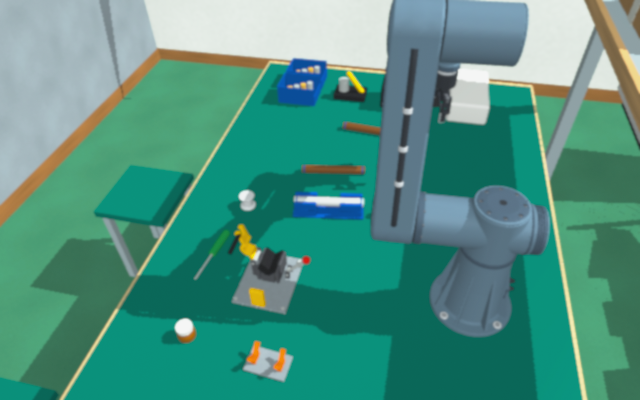

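View pics/wrist0.png

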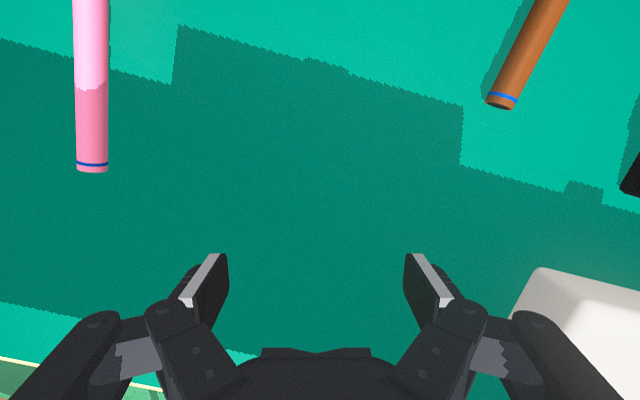

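```bash
python3 - <<'E'
from h import *
t=load('top0'); f=t['frame'][:,:,::-1]
cv2.imwrite('pics/topc1.png', cv2.resize(f[110:220,150:280],None,fx=5,fy=5,interpolation=cv2.INTER_CUBIC))
cv2.imwrite('pics/topc2.png', cv2.resize(f[120:250,280:410],None,fx=4,fy=4,interpolation=cv2.INTER_CUBIC))
s=load('side0')['frame'][:,:,::-1]
cv2.imwrite('pics/sidec1.png', cv2.resize(s[180:390,160:370],None,fx=2.8,fy=2.8,interpolation=cv2.INTER_CUBIC))
for n,u,v,z in [('rack',336,208,.045),('stop',218,174,.07),('knob',251,205,.06),('jar',184,129,.05),('spool',328,130,.048),('rest',176,197,.05)]:
    print(n,onz(t,u,v,z).round(3))
E
```

```text
rack [ 0.463 -0.273  0.045]
stop [0.577 0.134 0.07 ]
knob [0.471 0.021 0.06 ]
jar [0.738 0.262 0.05 ]
spool [ 0.738 -0.245  0.048]
rest [0.499 0.283 0.05 ]
```

View pics/topc1.png

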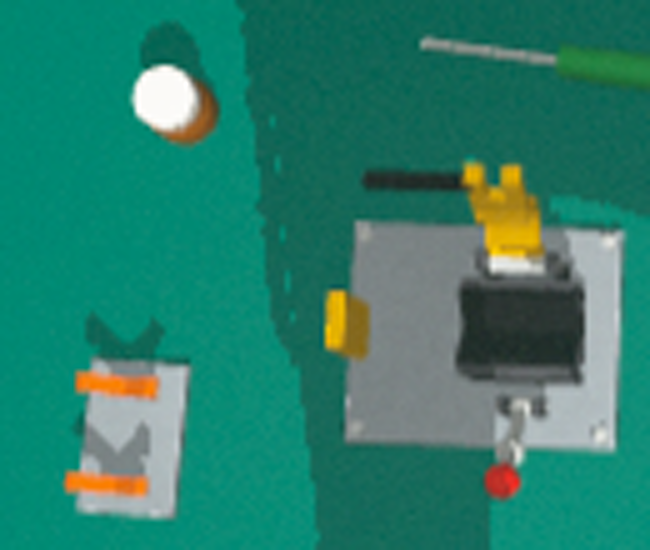

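View pics/topc2.png

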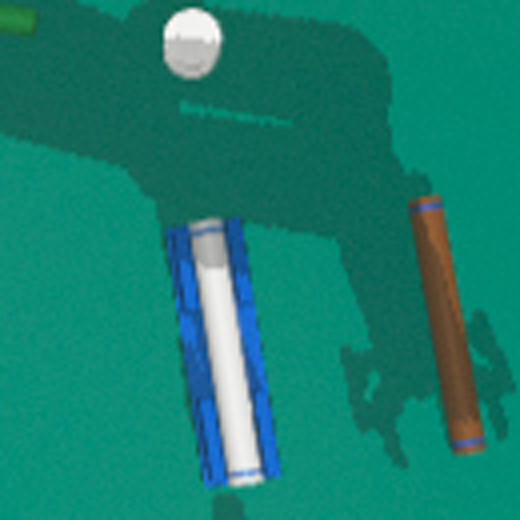

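View pics/sidec1.png

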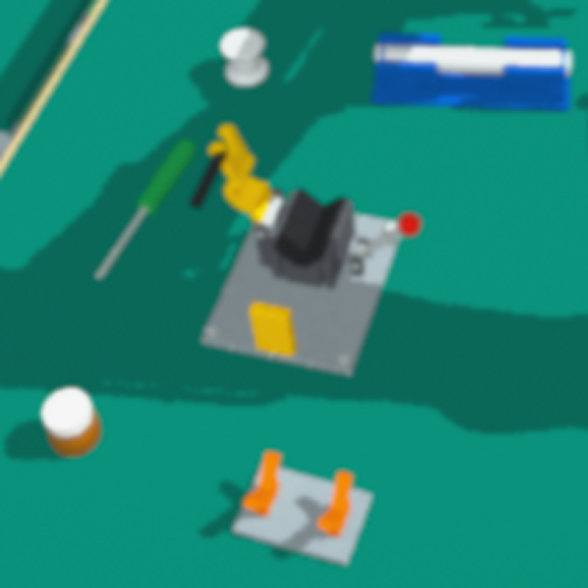

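```bash
python3 - <<'E'
from h import *
t=load('top0')
a=onz(t,331.8,175.5,.05);b=onz(t,341.5,240.5,.05);d=a-b
print('tube',(a+b)/2,np.linalg.norm(d),np.arctan2(d[1],d[0]))
P=lambda u,v,z: onz(t,150+u/5,110+v/5,z)[:2]
c=[P(*p,.008) for p in [(357,222),(622,232),(613,450),(345,440)]]
print('clampbase',np.round(c,3).tolist(),np.mean(c,0)); 
d=c[0]-c[1];print('ydir',np.arctan2(d[1],d[0]),np.linalg.norm(d),np.linalg.norm(c[0]-c[3]))
c=[P(*p,.008) for p in [(92,357),(190,364),(173,518),(78,512)]]
d=c[0]-c[3];print('rest',np.mean(c,0),np.arctan2(d[1],d[0]),np.linalg.norm(d),np.linalg.norm(c[0]-c[1]))
print('plates',P(117,384,.05),P(106,485,.05))
print('stop top',P(335,322,.075),'knob',P(502,482,.07))
o=get_obs();q=o['eef_rot'];m=R.from_quat([q[1],q[2],q[3],q[0]]).as_matrix();print(m.round(3))
E
```

```text
tube [ 0.46301272 -0.27488415  0.05      ] 0.22870738012724126 0.14797442557888046
clampbase [[0.657, 0.14], [0.65, -0.052], [0.492, -0.047], [0.499, 0.145]] [0.57436117 0.04655644]
ydir 1.5375299916103928 0.1916860235806233 0.1582097563431253
rest [0.49976901 0.29639398] -0.0580153305054977 0.1115560565688286 0.07044505625658855
plates [0.53423364 0.29283612] [0.46395851 0.29828478]
stop top [0.57502202 0.13593494] knob [0.46607301 0.02106742]
[[ 0.966  0.259 -0.   ]
 [ 0.259 -0.966  0.001]
 [ 0.    -0.001 -1.   ]]
```

Call:
{"method": "drive_tool", "body": {
  "deltas": [
    [[0.025, 0.03, 0.015], -0.02],
    [[0.025, 0.03, 0.015], -0.02],
    [[0.025, 0.03, 0.0], -0.02],
    [[0.025, 0.03, 0.0], -0.02],
    [[0.025, 0.03, 0.0], -0.02],
    [[0.025, 0.03, 0.0], -0.015],
    [[0.025, 0.03, 0.0], 0],
    [[0.025, 0.03, 0.0], 0],
    [[0.025, 0.03, 0.0], 0],
    [[0.025, 0.012, 0.0], 0]
  ],
  "gripper": 1.0
}}

```text
time_s: 1.15
eef_pos: [0.4019, -0.2613, 0.2189]
eef_rot: [-0.003, 0.998, 0.067, 0.0]
wrist_force: [0.6, -1.4, -0.8]
opening: 1.001
```

```bash
python3 - <<'E'
from h import *
c=shot('wrist','w1'); o=get_obs(); print(o['eef_pos'],o['eef_rot'],c['eye'],rot(c).round(3).tolist(), o['wrist_force'])
E
```

```text
[ 0.40492299 -0.26038181  0.21907699] [-0.00289539  0.99773266  0.06722291  0.0014984 ] [ 0.47894785 -0.25266163  0.40131039] [[0.134, -0.945, -0.298], [-0.991, -0.129, -0.036], [-0.005, 0.3, -0.954]] [-0.0265383   2.21574138 -0.06717576]
```

View pics/w1.png

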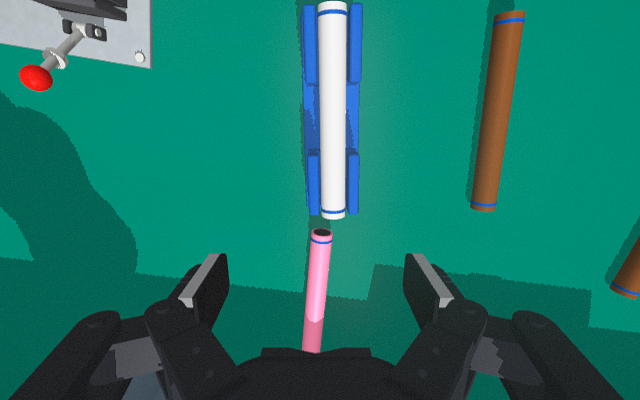

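```bash
cat >> h.py <<'E'
def whitetube(c, box, z, thr=150, sat=40):
    u0,v0,u1,v1=box; f=c['frame'][v0:v1,u0:u1]
    h=cv2.cvtColor(f,cv2.COLOR_RGB2HSV); m=((h[...,1]<sat)&(h[...,2]>thr)).astype(np.uint8)
    return m
E
python3 - <<'E'
from h import *
c=load('w1')
m=whitetube(c,(290,0,380,240),.045)
pts=[]
for v in range(8,208,4):
    us=np.where(m[v])[0]
    if len(us)>15: pts.append(onz(c,290+(us[0]+us[-1])/2,v,.045)[:2])
pts=np.array(pts); print(len(pts),pts[0],pts[-1])
l=cv2.fitLine(pts.astype(np.float32),cv2.DIST_L2,0,.01,.01).ravel(); print('dir',np.arctan2(l[1],l[0]),l)
us=np.where(m.any(1))[0]; print('rows',us[0],us[-1], onz(c,333,us[-1],.045),onz(c,332,us[0],.06))
# gap in end blocks: rows
for v,z in [(84,.06),(150,.06),(4,.06),(213,.06)]: print(v,onz(c,311,v,z)[:2])
E
```

```text
49 [ 0.57475279 -0.25506051] [ 0.36383231 -0.28838097]
dir 0.15586519 [ 0.9878776   0.15523486  0.4737598  -0.27088434]
rows 1 219 [ 0.34404661 -0.29140862  0.045     ] [ 0.57667299 -0.25405458  0.06      ]
84 [ 0.49810338 -0.24348315]
150 [ 0.42888324 -0.25252878]
4 [ 0.57137923 -0.23390751]
213 [ 0.35377719 -0.26234358]
```

Call:
{"method": "drive_tool", "body": {
  "deltas": [
    [[0.03, -0.006, -0.02], 0.02],
    [[0.028, -0.006, -0.03], 0.0],
    [[0.0, 0.0, -0.04], 0.0],
    [[0.0, 0.0, -0.04], 0.0],
    [[0.0, 0.0, 0.0], 0.0]
  ]
}}

```text
time_s: 1.7
eef_pos: [0.4678, -0.2709, 0.0868]
eef_rot: [-0.001, 0.997, 0.08, 0.003]
wrist_force: [-0.2, 0.9, 0.3]
opening: 1.0
```

```bash
python3 - <<'E'
from h import *
c=shot('wrist','w2'); o=get_obs(); print(o['eef_pos'],o['eef_rot'], o['wrist_force'])
E
```

```text
[ 0.46932167 -0.27237992  0.08982963] [8.41643050e-04 9.96751402e-01 8.03954360e-02 4.74424140e-03] [ 0.29113934  0.04103937 -0.30549128]
```

View pics/w2.png

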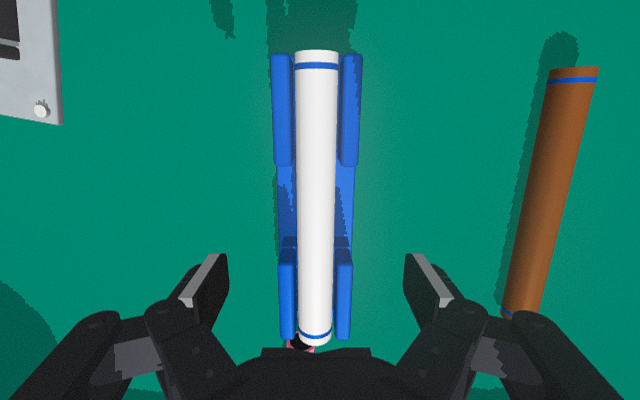

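```bash
python3 - <<'E'
from h import *
c=load('w2'); o=get_obs()
print('tcp',proj(c,o['eef_pos']),'rackmid',proj(c,[.463,-.2726,.045]),'gap edges',proj(c,[.463+.0375,-.2667,.06]),proj(c,[.463-.0375,-.278,.06]))
m=whitetube(c,(280,40,355,350),.045)
pts=[]
for v in range(75,325,4):
    us=np.where(m[v-40])[0]
    if len(us)>15: pts.append(onz(c,280+(us[0]+us[-1])/2,v,.045)[:2])
pts=np.array(pts,np.float32);l=cv2.fitLine(pts,cv2.DIST_L2,0,.01,.01).ravel(); print('dir',np.arctan2(l[1],l[0]),'y at .463',l[3]+(.463-l[2])*l[1]/l[0])
for v in (165,258): print(onz(c,283,v,.06))
print('ends',onz(c,316,50,.06),onz(c,314,345,.045), 'yaw', 2*np.arctan2(o['eef_rot'][2],o['eef_rot'][1]))
E
```

```text
tcp (np.float64(316.7334082118227), np.float64(228.0406079495691)) rackmid (np.float64(315.52547139153995), np.float64(213.47511368483606)) gap edges (np.float64(315.83446275660145), np.float64(170.1886985659298)) (np.float64(314.59289795175107), np.float64(265.6484704420362))
dir 0.15636563 y at .463 -0.2724984
[ 0.50043254 -0.24329425  0.06      ]
[ 0.4281148  -0.25276915  0.06      ]
ends [ 0.57672244 -0.25432263  0.06      ] [ 0.33630176 -0.29189308  0.045     ] yaw 0.16096646020820363
```

Call:
{"method": "drive_tool", "body": {
  "deltas": [
    [[-0.006, 0.0, -0.02], 0.0],
    [[0.0, 0.0, -0.02], 0.0],
    [[0.0, 0.0, -0.015], 0.0],
    [[0.0, 0.0, -0.008], 0.0],
    [[0.0, 0.0, 0.0], 0.0]
  ]
}}

```text
time_s: 2.25
eef_pos: [0.4686, -0.2784, 0.0357]
eef_rot: [0.007, 0.997, 0.08, 0.01]
wrist_force: [-0.3, 0.2, 0.0]
opening: 0.999
```

Call:
{"method": "drive_tool", "body": {
  "deltas": [
    [[0, 0.0, 0], 0.0],
    [[0.0, 0.0, 0], 0.0]
  ]
}}

```text
time_s: 2.45
eef_pos: [0.4698, -0.2795, 0.0378]
eef_rot: [0.008, 0.997, 0.08, 0.011]
wrist_force: [-0.5, 0.5, 0.4]
opening: 0.998
```

```bash
python3 - <<'E'
from h import *
for i in range(2):
    o=get_obs(); print(o['eef_pos'],o['eef_rot'], o['q'],o['dq'])
E
```

```text
[ 0.46977966 -0.27953867  0.0378394 ] [0.00772291 0.9967048  0.08000896 0.01088406] [-0.75788947  0.29137801  1.81705653  0.00691731  1.007125    0.64908366] [-0.00013579 -0.01185737 -0.01169911  0.0014301   0.00552872  0.00050485]
[ 0.46977966 -0.27953867  0.0378394 ] [0.00772291 0.9967048  0.08000896 0.01088406] [-0.75788947  0.29137801  1.81705653  0.00691731  1.007125    0.64908366] [-0.00013579 -0.01185737 -0.01169911  0.0014301   0.00552872  0.00050485]
```

Call:
{"method": "drive_tool", "body": {
  "deltas": [
    [[-0.005, 0.006, -0.007], 0.0],
    [[-0.002, 0.002, -0.007], 0.0],
    [[0.0, 0.0, -0.002], 0.0]
  ]
}}

```text
time_s: 2.75
eef_pos: [0.4632, -0.2716, 0.0225]
eef_rot: [0.009, 0.997, 0.08, 0.012]
wrist_force: [0.5, -0.2, 0.2]
opening: 1.0
```

```bash
cat >> h.py <<'E'
def st():
    o=get_obs(); q=o['eef_rot']; m=R.from_quat([q[1],q[2],q[3],q[0]]).as_matrix()
    print('t',round(o['time_s'],2),'tcp',np.round(o['eef_pos'],4).tolist(),'yaw',round(np.arctan2(m[1,0],m[0,0]),4),'zax',m[:,2].round(4).tolist(),'F',np.round(o['wrist_force'],2).tolist(),'op',round(float(o['opening']),3)); return o
E
python3 -c "
from h import *
o=st();print(o['dq'])"
```

```text
t 2.75 tcp [0.4632, -0.2716, 0.0225] yaw 0.1607 zax [0.0252, -0.0158, -0.9996] F [0.53, -0.24, 0.18] op 1.0
[ 0.00072148  0.02651191  0.00900256  0.00042905 -0.03872773 -0.00046142]
```

Call:
{"method": "drive_tool", "body": {
  "deltas": [
    [[0, 0, 0.001], 0.0],
    [[0.0, 0.0, 0], 0.0],
    [[0.0, 0.0, 0], 0.0],
    [[0.0, 0.0, 0], 0.0],
    [[0.0, 0.0, 0], 0.0],
    [[0.0, 0.0, 0], 0.0]
  ],
  "gripper": 0.0
}}

```text
time_s: 3.35
eef_pos: [0.4631, -0.2715, 0.0232]
eef_rot: [0.009, 0.997, 0.08, 0.012]
wrist_force: [0.1, -0.8, -0.8]
opening: 0.002
```

```bash
python3 -c "
from h import *
o=st();print(o['dq'])"
```

```text
t 3.35 tcp [0.4631, -0.2715, 0.0232] yaw 0.1609 zax [0.0248, -0.0154, -0.9996] F [0.08, -0.81, -0.79] op 0.002
[-0.00076473 -0.00220234 -0.00148953 -0.00046384 -0.00103149 -0.00191821]
```

```bash
python3 -c "
from h import *
shot('wrist','w3')"
```

```text
(no output)
```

View pics/w3.png

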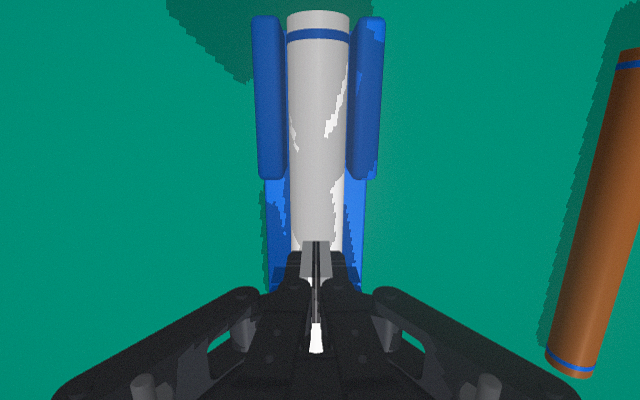

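```bash
python3 -c "
from h import *
c=shot('side','s3');f=c['frame'][:,:,::-1]
cv2.imwrite('pics/s3c.png',cv2.resize(f[150:260,250:420],None,fx=4,fy=4,interpolation=cv2.INTER_CUBIC))
c=load('w3');o=st()
for p in [o['eef_pos'],[.463,-.2726,.045],[.50,-.267,.06]]:
    print(proj(c,p),(rot(c).T@(np.array(p)-c['eye']))[2])
print(c['eye'])
"
```

```text
t 3.45 tcp [0.4631, -0.2714, 0.0232] yaw 0.1609 zax [0.0248, -0.0154, -0.9996] F [0.03, -0.84, -0.12] op -0.001
(np.float64(314.1663722487537), np.float64(228.07043330470717)) 0.19722410765979717
(np.float64(316.6832635829312), np.float64(242.35920859356122)) 0.17636194694417548
(np.float64(318.2851324523041), np.float64(186.3831668371708)) 0.15150805529091516
[ 0.53521996 -0.25695503  0.20715318]
```

View pics/s3c.png

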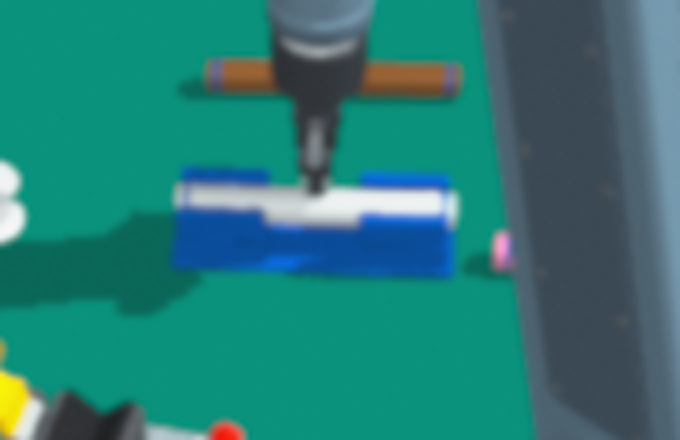

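```bash
python3 -c "
from h import *
c=load('s3')
for z in (.023,.04,.05,.06,.07): print(z,proj(c,[.4631,-.2714,z]),[round(x,4) for x in onz(c,329.3,198,z)])
w=load('w3'); e,d=ray(w,316,243); 
print(tri(c,(329.3,198),w,(316,243)))
e=np.array(get_obs()['q']);print(e)
c=load('s3');t=load('w3')
"
```

```text
0.023 (np.float64(328.9049506413008), np.float64(205.49086705732898)) [np.float64(0.4694), np.float64(-0.3072), np.float64(0.023)]
0.04 (np.float64(328.8754023932403), np.float64(201.85259367902717)) [np.float64(0.4656), np.float64(-0.2898), np.float64(0.04)]
0.05 (np.float64(328.85781660256083), np.float64(199.6872567042491)) [np.float64(0.4633), np.float64(-0.2796), np.float64(0.05)]
0.06 (np.float64(328.8400769016106), np.float64(197.5029687703514)) [np.float64(0.4611), np.float64(-0.2694), np.float64(0.06)]
0.07 (np.float64(328.82218126098223), np.float64(195.29947999658862)) [np.float64(0.4589), np.float64(-0.2592), np.float64(0.07)]
(array([ 0.46418307, -0.27293593,  0.05410851]), np.float64(0.00529174685831134))
[-0.7554074   0.29482834  1.84998035  0.0069999   0.96819341  0.65085964]
```

```bash
python3 -c "
from h import *
c=load('w3'); h=cv2.cvtColor(c['frame'],cv2.COLOR_RGB2HSV)
for v in (60,100,140,170,190,210,225,235):
    row=h[v]; b=np.where((row[:,0]>105)&(row[:,0]<125)&(row[:,1]>120))[0]; w=np.where((row[200:450,1]<40)&(row[200:450,2]>90))[0]+200
    p=onz(c,318,v,.05)
    print(v,'blue',b.min() if len(b) else 0,b.max() if len(b) else 0,'tube',w.min(),w.max(),'exp tube w',301.36*.03/((rot(c).T@(p-c['eye']))[2]))
o=get_obs()
print(proj(c,o['eef_pos']))
f=c['frame'][:,:,::-1]
cv2.imwrite('pics/w3c.png',cv2.resize(f[150:370,220:420],None,fx=3,fy=3,interpolation=cv2.INTER_CUBIC))
"
```

```text
60 blue 253 639 tube 288 347 exp tube w 62.62083597123929
100 blue 255 380 tube 289 346 exp tube w 60.48613641135243
140 blue 257 377 tube 289 344 exp tube w 58.351436851465586
170 blue 259 376 tube 290 343 exp tube w 56.75041218155045
190 blue 265 365 tube 290 343 exp tube w 55.683062401607025
210 blue 266 364 tube 291 342 exp tube w 54.6157126216636
225 blue 267 363 tube 291 342 exp tube w 53.81520028670602
235 blue 267 363 tube 291 341 exp tube w 53.28152539673432
(np.float64(314.1663722487537), np.float64(228.07043330470717))
```

View pics/w3c.png

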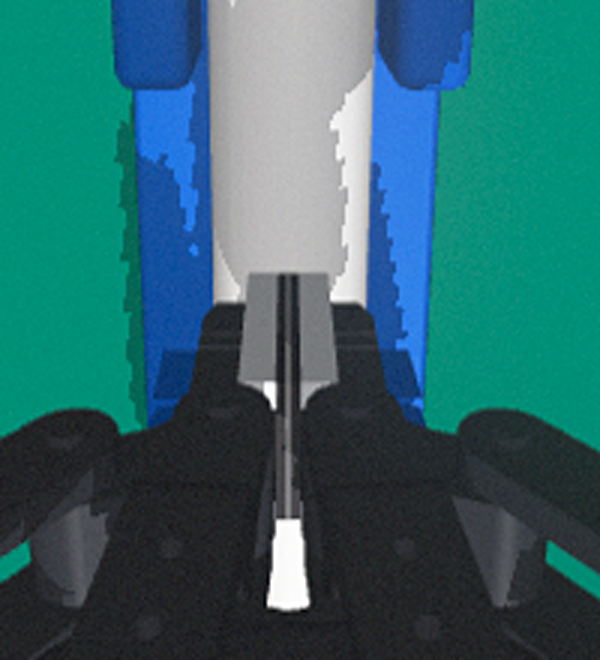

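Call:
{"method": "drive_tool", "body": {
  "deltas": [
    [[0, 0, -0.002], 0.0],
    [[0.0, 0.0, -0.002], 0.0]
  ]
}}

```text
time_s: 3.65
eef_pos: [0.4635, -0.2723, 0.0202]
eef_rot: [0.009, 0.997, 0.08, 0.012]
wrist_force: [-7.2, -0.2, 19.7]
opening: -0.001
```

Call:
{"method": "drive_tool", "body": {
  "deltas": [
    [[0, 0, 0.03], 0.0],
    [[0.0, 0.0, 0.03], 0.0],
    [[0.0, 0.0, 0.03], 0.0],
    [[0.0, 0.0, 0.0], 0.0]
  ]
}}

```text
time_s: 4.05
eef_pos: [0.4622, -0.2715, 0.1117]
eef_rot: [0.008, 0.997, 0.08, 0.011]
wrist_force: [0.8, -0.6, 0.6]
opening: -0.001
```

```bash
python3 -c "
from h import *
o=st()
c=shot('side','s4');w=shot('wrist','w4');t=shot('top','t4')
for n,k in (('s4',c),('w4',w),('t4',t)):
    u,v=map(int,proj(k,o['eef_pos'])); print(n,proj(k,o['eef_pos']))
    f=k['frame'][:,:,::-1].copy()
    v0=max(0,v-75);u0=max(0,u-75); cv2.imwrite('pics/'+n+'c.png',cv2.resize(f[v0:v0+150,u0:u0+150],None,fx=4,fy=4,interpolation=cv2.INTER_CUBIC)); print(u0,v0)
"
```

```text
t 4.05 tcp [0.4622, -0.2715, 0.1117] yaw 0.1608 zax [0.0229, -0.0149, -0.9996] F [0.77, -0.58, 0.6] op -0.001
s4 (np.float64(329.01376271415216), np.float64(185.90170252459765))
254 110
w4 (np.float64(316.0260411187058), np.float64(227.89735174369045))
241 152
t4 (np.float64(336.6404644023023), np.float64(207.2956762794145))
261 132
```

View pics/s4c.png

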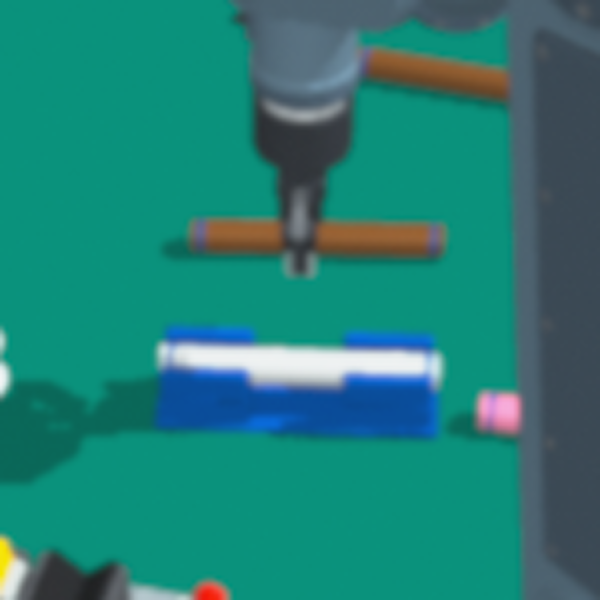

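View pics/w4.png

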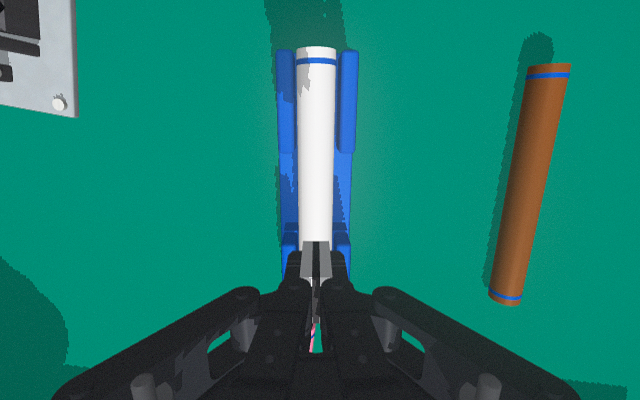

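```bash
python3 -c "
from h import *
o=get_obs();w=load('w4');q=o['eef_rot']; m=R.from_quat([q[1],q[2],q[3],q[0]]).as_matrix()
for k in (.034,.0385,.043):
  for dx in (-.011,0,.011): print(k,dx,proj(w,o['eef_pos']-m[:,2]*k+m[:,0]*dx))
f=w['frame'][:,:,::-1]
cv2.imwrite('pics/w4c.png',cv2.resize(f[220:300,270:360],None,fx=6,fy=6,interpolation=cv2.INTER_CUBIC))
"
```

```text
0.034 -0.011 (np.float64(310.945382212312), np.float64(269.8240539517538))
0.034 0 (np.float64(310.8776906120309), np.float64(252.35899650094336))
0.034 0.011 (np.float64(310.80730787231937), np.float64(234.1996002464238))
0.0385 -0.011 (np.float64(310.8653518572732), np.float64(274.0704812856448))
0.0385 0 (np.float64(310.79428190820596), np.float64(256.23173648757046))
0.0385 0.011 (np.float64(310.72031080089), np.float64(237.66479331176208))
0.043 -0.011 (np.float64(310.78109190303303), np.float64(278.541332035525))
0.043 0 (np.float64(310.7063745086855), np.float64(260.3133548994597))
0.043 0.011 (np.float64(310.6285230849385), np.float64(241.3208032391444))
```

View pics/w4c.png

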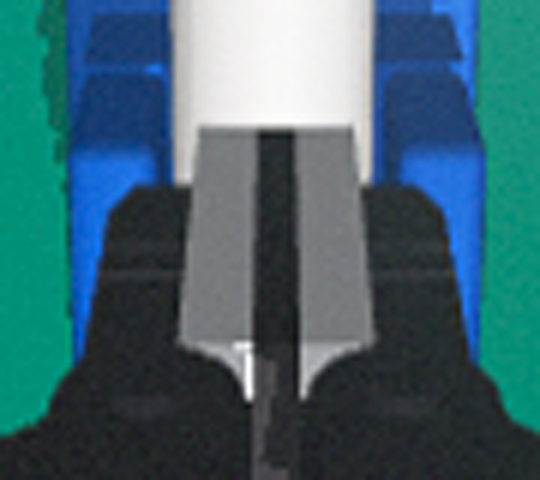

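Call:
{"method": "drive_tool", "body": {
  "deltas": [
    [[0, 0, 0], 0.0],
    [[0.0, 0.0, 0], 0.0],
    [[0.0, 0.0, -0.01], 0.0],
    [[0.0, 0.0, -0.02], 0.0],
    [[0.0, 0.0, -0.02], 0.0],
    [[0.0, 0.0, -0.02], 0.0],
    [[0.0, 0.0, -0.02], 0.0],
    [[0.0, 0.0, -0.015], 0.0],
    [[0.0, 0.0, -0.005], 0.0],
    [[0.0, 0.0, -0.002], 0.0]
  ],
  "gripper": 1.0
}}

```text
time_s: 5.2
eef_pos: [0.4536, -0.2638, -0.0209]
eef_rot: [-0.0, 0.997, 0.08, 0.003]
wrist_force: [-0.2, 0.3, -0.3]
opening: 1.0
```

```bash
python3 -c "
from h import *
st()"
```

```text
t 5.2 tcp [0.4536, -0.2638, -0.0209] yaw 0.1601 zax [0.0057, 0.0012, -1.0] F [-0.16, 0.29, -0.31] op 1.0
```

Call:
{"method": "drive_tool", "body": {
  "deltas": [
    [[0.005, -0.004, 0.003], 0.0],
    [[0.004, -0.004, 0.001], 0.0],
    [[0, 0, 0], 0.0]
  ]
}}

```text
time_s: 5.5
eef_pos: [0.464, -0.2731, -0.0159]
eef_rot: [0.0, 0.997, 0.08, 0.003]
wrist_force: [-0.1, -0.5, -0.4]
opening: 1.0
```

```bash
python3 -c "
from h import *
st()"
```

```text
t 5.5 tcp [0.464, -0.2731, -0.0159] yaw 0.1601 zax [0.0066, 0.0003, -1.0] F [-0.14, -0.47, -0.44] op 1.0
```

Call:
{"method": "drive_tool", "body": {
  "deltas": [
    [[0, 0, 0.001], 0.0],
    [[0.0, 0.0, 0], 0.0],
    [[0.0, 0.0, 0], 0.0],
    [[0.0, 0.0, 0], 0.0],
    [[0.0, 0.0, 0], 0.0]
  ],
  "gripper": 0.0
}}

```text
time_s: 6.0
eef_pos: [0.4652, -0.2732, -0.0125]
eef_rot: [0.001, 0.997, 0.08, 0.004]
wrist_force: [-0.1, -0.6, 0.3]
opening: 0.334
```

```bash
python3 -c "
from h import *
st()"
```

```text
t 6.0 tcp [0.4652, -0.2732, -0.0125] yaw 0.1599 zax [0.0088, -0.0004, -1.0] F [-0.08, -0.55, 0.3] op 0.334
```

Call:
{"method": "drive_tool", "body": {
  "deltas": [
    [[0, 0, 0.015], 0.0],
    [[0.0, 0.0, 0.02], 0.0],
    [[0.0, 0.0, 0.02], 0.0],
    [[0.0, 0.0, 0.03], 0.0],
    [[0.0, 0.0, 0.03], 0.0],
    [[0.0, 0.0, 0.03], 0.0],
    [[-0.01, 0.02, 0.03], 0.0]
  ]
}}

```text
time_s: 6.7
eef_pos: [0.449, -0.2492, 0.1657]
eef_rot: [-0.004, 0.997, 0.079, -0.001]
wrist_force: [0.9, 0.2, -2.9]
opening: 0.334
```

```bash
python3 -c "
from h import *
st(); c=shot('wrist','w5')"
```

```text
t 6.7 tcp [0.449, -0.2492, 0.1657] yaw 0.1587 zax [-0.0021, 0.0082, -1.0] F [0.86, 0.22, -2.92] op 0.334
```

View pics/w5.png

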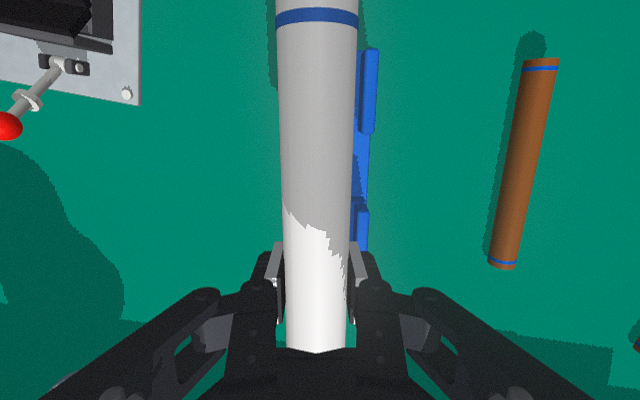

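Call:
{"method": "drive_tool", "body": {
  "deltas": [
    [[-0.01, 0.04, 0.0], 0.0],
    [[-0.005, 0.045, 0.0], 0.0],
    [[-0.005, 0.045, 0.0], -0.03],
    [[0.0, 0.045, 0.0], -0.03],
    [[0.0, 0.045, 0.0], -0.03],
    [[0.0, 0.045, 0.0], -0.03],
    [[0.0, 0.045, 0.0], -0.03],
    [[0.0, 0.045, 0.0], -0.03],
    [[0.0, 0.045, 0.0], -0.03],
    [[0.01, 0.045, 0.0], 0.0]
  ]
}}

```text
time_s: 7.75
eef_pos: [0.4331, 0.2088, 0.1782]
eef_rot: [0.001, 0.999, -0.034, 0.005]
wrist_force: [1.6, -0.9, -2.6]
opening: 0.326
```

```bash
python3 -c "
from h import *
st(); c=shot('wrist','w6')"
```

```text
t 7.75 tcp [0.4331, 0.2088, 0.1782] yaw -0.0676 zax [0.0106, -0.0021, -0.9999] F [1.62, -0.85, -2.62] op 0.326
```

View pics/w6.png

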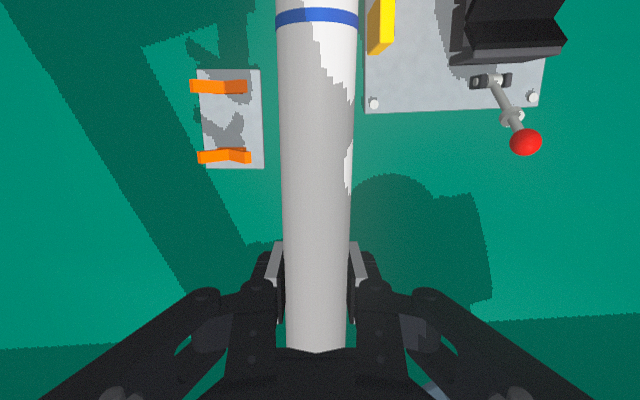

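```bash
python3 -c "
from h import *
c=load('w6'); f=c['frame'][:,:,::-1]
cv2.imwrite('pics/w6a.png',cv2.resize(f[55:185,180:275],None,fx=5,fy=4.5,interpolation=cv2.INTER_CUBIC))
cv2.imwrite('pics/w6b.png',cv2.resize(f[0:165,355:575],None,fx=3.6,fy=3.6,interpolation=cv2.INTER_CUBIC))
"
```

```text
(no output)
```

View pics/w6a.png

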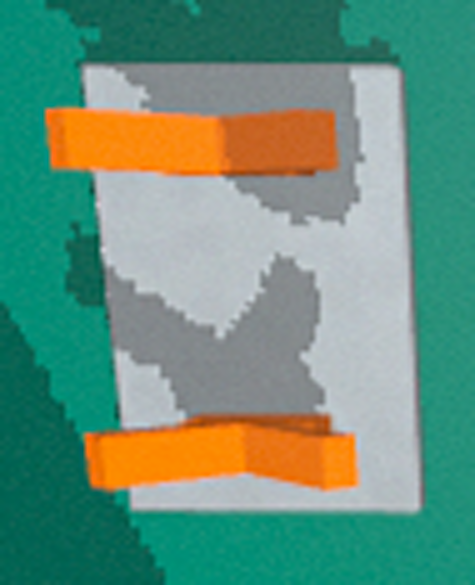

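View pics/w6b.png

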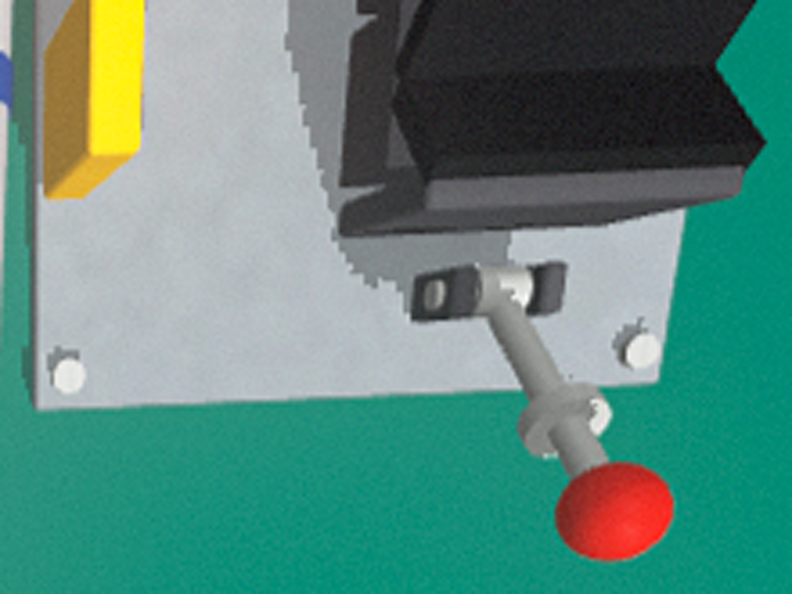

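```bash
python3 -c "
from h import *
c=load('w6'); P=lambda u,v,z:onz(c,180+u/5,55+v/4.5,z)[:2]
k=np.array([P(*p,.008) for p in [(83,63),(400,66),(420,512),(131,510)]])
print(k.round(4).tolist(),k.mean(0)); 
for i,j in((0,3),(1,2)):
  d=k[i]-k[j];print(np.linalg.norm(d),np.arctan2(d[1],d[0]))
for i,j in((0,1),(3,2)):
  d=k[i]-k[j];print(np.linalg.norm(d),np.arctan2(d[1],d[0])-np.pi/2)
a=P(222,117,.029);b=P(222,173,.029);e=P(243,422,.029);g=P(243,478,.029);print('vee',a,b,e,g)
# far plate front face horns z=.05 : top front L(50,140?) 
Q=lambda u,v,z:onz(c,355+u/3.6,v/3.6,z)
print('clamp corners',Q(37,408,.008),Q(657,380,.008),'stop top corner',Q(90,155,.075),Q(140,152,.075),'knob',Q(615,511,.07))
"
```

```text
[[0.5569, 0.3286], [0.5517, 0.2602], [0.443, 0.2685], [0.4481, 0.337]] [0.49990487 0.298577  ]
0.1090870190083149 -0.07664485936208254
0.10899571451161928 -0.0765108503336362
0.06861191442076237 -0.0761241263505239
0.06862662910367671 -0.07479376982427044
vee [0.54080055 0.29468672] [0.52878908 0.29655332] [0.4716067  0.30079834] [0.45797124 0.30286133]
clamp corners [0.49845773 0.14713945 0.008     ] [ 0.49399188 -0.0458522   0.008     ] stop top corner [0.55768175 0.14408318 0.075     ] [0.55753966 0.13218108 0.075     ] knob [0.46363703 0.00413287 0.07      ]
```

Call:
{"method": "drive_tool", "body": {
  "deltas": [
    [[0.03, 0.04, 0.0], 0.0],
    [[0.03, 0.04, -0.01], -0.005],
    [[0.009, 0.009, -0.03], 0.0],
    [[0.0, 0.0, -0.03], 0.0],
    [[0.0, 0.0, -0.03], 0.0],
    [[0.0, 0.0, -0.02], 0.0],
    [[0, 0, 0.0], 0.0]
  ]
}}

```text
time_s: 8.5
eef_pos: [0.4975, 0.3062, 0.0557]
eef_rot: [-0.002, 1.0, -0.03, 0.006]
wrist_force: [-0.7, -0.7, -4.0]
opening: 0.332
```

```bash
python3 -c "
from h import *
st()"
```

```text
t 8.5 tcp [0.4975, 0.3062, 0.0557] yaw -0.0592 zax [0.0121, 0.0028, -0.9999] F [-0.69, -0.71, -3.95] op 0.332
```

Call:
{"method": "drive_tool", "body": {
  "deltas": [
    [[0.004, -0.008, -0.01], -0.015],
    [[0.0, 0.0, -0.01], 0.0],
    [[0.0, 0.0, -0.01], 0.0],
    [[0, 0, 0.0], 0.0]
  ]
}}

```text
time_s: 8.9
eef_pos: [0.5037, 0.2974, 0.0269]
eef_rot: [-0.002, 0.999, -0.038, 0.008]
wrist_force: [-0.4, 0.3, -2.6]
opening: 0.333
```

```bash
python3 -c "
from h import *
st(); shot('wrist','w7'); c=shot('top','t7'); cv2.imwrite('pics/t7c.png',cv2.resize(c['frame'][140:260,120:240,::-1],None,fx=5,fy=5,interpolation=cv2.INTER_CUBIC))"
```

```text
t 8.9 tcp [0.5037, 0.2974, 0.0269] yaw -0.0762 zax [0.0159, 0.0037, -0.9999] F [-0.43, 0.31, -2.57] op 0.333
```

View pics/w7.png

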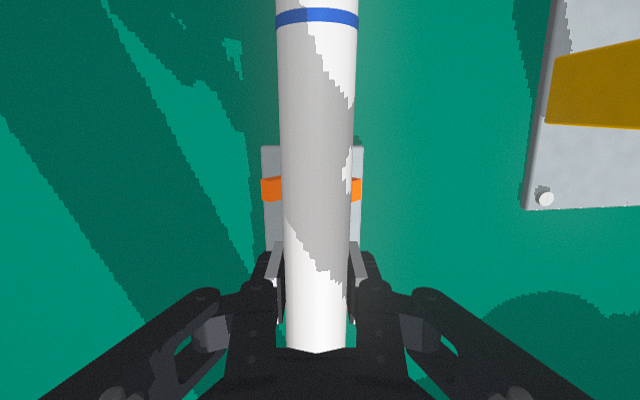

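Call:
{"method": "drive_tool", "body": {
  "deltas": [
    [[0.0, 0.0025, -0.01], 0.0],
    [[0.0, 0.0, -0.01], 0.0],
    [[0.0, 0.0, -0.006], 0.0]
  ]
}}

```text
time_s: 9.3
eef_pos: [0.5068, 0.3017, 0.0031]
eef_rot: [-0.004, 0.999, -0.038, 0.011]
wrist_force: [-0.4, -0.6, -3.9]
opening: 0.328
```

```bash
python3 -c "
from h import *
st()"
```

```text
t 9.3 tcp [0.5068, 0.3017, 0.0031] yaw -0.0757 zax [0.023, 0.0063, -0.9997] F [-0.36, -0.62, -3.85] op 0.328
```

Call:
{"method": "drive_tool", "body": {
  "deltas": [
    [[-0.004, -0.002, -0.005], 0.0],
    [[-0.001, 0.0, -0.004], 0.0],
    [[0.0, 0.0, 0.0], 0.0]
  ]
}}

```text
time_s: 9.6
eef_pos: [0.5014, 0.3004, -0.0071]
eef_rot: [-0.004, 0.999, -0.038, 0.011]
wrist_force: [0.1, 1.0, -0.8]
opening: 0.331
```

```bash
python3 -c "
from h import *
st()"
```

```text
t 9.6 tcp [0.5014, 0.3004, -0.0071] yaw -0.0756 zax [0.0229, 0.0074, -0.9997] F [0.11, 0.98, -0.81] op 0.331
```

Call:
{"method": "drive_tool", "body": {
  "deltas": [
    [[0.0, 0.0, -0.001], 0.0],
    [[0.0, 0.0, 0.0], 0.0],
    [[0.0, 0.0, 0.0], 0.0],
    [[0.0, 0.0, 0.0], 0.0],
    [[0.0, 0.0, 0.0], 0.0],
    [[0.0, 0.0, 0.0], 0.0]
  ],
  "gripper": 1.0
}}

```text
time_s: 10.2
eef_pos: [0.5028, 0.3005, -0.0067]
eef_rot: [-0.004, 0.999, -0.038, 0.013]
wrist_force: [-0.3, -0.8, 0.5]
opening: 1.004
```

Call:
{"method": "drive_tool", "body": {
  "deltas": [
    [[0.0, 0.0, 0.02], 0.0],
    [[0.0, 0.0, 0.03], 0.0],
    [[0.0, 0.0, 0.03], 0.0],
    [[0.0, 0.0, 0.03], 0.0]
  ]
}}

```text
time_s: 10.6
eef_pos: [0.4976, 0.2983, 0.1007]
eef_rot: [-0.002, 0.999, -0.038, 0.007]
wrist_force: [-0.1, 0.5, 0.0]
opening: 0.999
```

```bash
python3 -c "
from h import *
st(); shot('wrist','w8')"
```

```text
t 10.6 tcp [0.4976, 0.2983, 0.1007] yaw -0.0758 zax [0.0143, 0.0036, -0.9999] F [-0.09, 0.53, 0.05] op 0.999
```

View pics/w8.png

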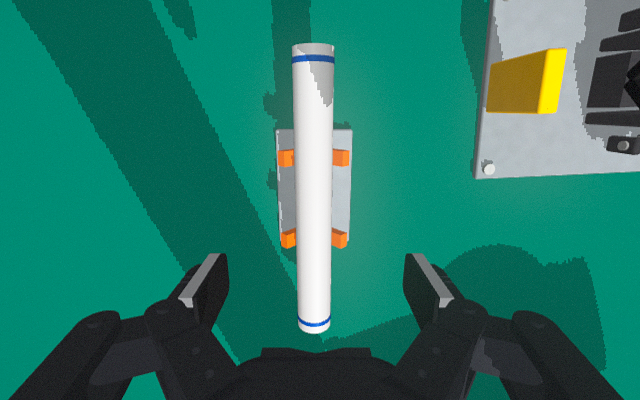

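```bash
python3 -c "
from h import *
c=load('w8'); h=cv2.cvtColor(c['frame'],cv2.COLOR_RGB2HSV)
pts=[]
for v in range(72,312,4):
    r=h[v,285:345]
    if v in range(140,172) or v in range(224,252): continue
    x=np.where((r[:,1]<40)&(r[:,2]>140))[0]
    r=None
    us=x+285
    # keep contiguous block about 314
    k=us[(us>290)&(us<336)]
    if len(k)>20: pts.append([(k.min()+k.max())/2,v,k.max()-k.min()+1])
for p in pts[::6]: print(p)
P=np.array([onz(c,p[0],p[1],.05)[:2] for p in pts],np.float32)
l=cv2.fitLine(P,cv2.DIST_HUBER,0,.01,.01).ravel();print('yaw',np.arctan2(l[1],l[0]),l)
print('far end',onz(c,313,43.5,.065),'far',onz(c,313,56,.065),'near bottom',onz(c,314,333,.045),'near top',onz(c,314,325,.065))
"
```

```text
[np.float64(313.0), 72, np.int64(41)]
[np.float64(312.5), 96, np.int64(40)]
[np.float64(313.0), 120, np.int64(39)]
[np.float64(313.0), 176, np.int64(45)]
[np.float64(313.0), 200, np.int64(45)]
[np.float64(313.5), 252, np.int64(34)]
[np.float64(313.5), 276, np.int64(34)]
[np.float64(314.0), 300, np.int64(33)]
yaw -0.07287119 [ 0.99734604 -0.07280671  0.52649087  0.2976073 ]
far end [0.61348396 0.29075723 0.065     ] far [0.60599144 0.291336   0.065     ] near bottom [0.36757397 0.30904082 0.045     ] near top [0.39305473 0.30691369 0.065     ]
```

Call:
{"method": "drive_tool", "body": {
  "deltas": [
    [[-0.033, 0.003, -0.01], 0.0],
    [[-0.033, 0.003, -0.02], 0.0],
    [[-0.002, 0.0, -0.02], 0.0],
    [[-0.002, 0.0, -0.02], 0.0],
    [[-0.001, 0.0, -0.02], 0.0],
    [[0.0, 0.0, -0.005], 0.0]
  ]
}}

```text
time_s: 11.25
eef_pos: [0.4321, 0.3075, 0.0151]
eef_rot: [-0.007, 0.999, -0.038, 0.018]
wrist_force: [-0.2, -0.9, 0.3]
opening: 1.004
```

```bash
python3 -c "
from h import *
st()"
```

```text
t 11.25 tcp [0.4321, 0.3075, 0.0151] yaw -0.0759 zax [0.0359, 0.0117, -0.9993] F [-0.22, -0.87, 0.3] op 1.004
```

Call:
{"method": "drive_tool", "body": {
  "deltas": [
    [[-0.002, -0.003, -0.008], 0.0],
    [[-0.001, 0.0, -0.008], 0.0],
    [[-0.0, 0.0, -0.005], 0.0],
    [[0.0, 0.0, 0.0], 0.0]
  ]
}}

```text
time_s: 11.65
eef_pos: [0.43, 0.3044, -0.0065]
eef_rot: [-0.007, 0.999, -0.038, 0.018]
wrist_force: [-0.1, -0.5, -0.5]
opening: 1.001
```

```bash
python3 -c "
from h import *
st()"
```

```text
t 11.65 tcp [0.43, 0.3044, -0.0065] yaw -0.0763 zax [0.0373, 0.0121, -0.9992] F [-0.15, -0.48, -0.51] op 1.001
```

Call:
{"method": "drive_tool", "body": {
  "deltas": [
    [[0.0, 0.0, -0.001], 0.0],
    [[0, 0.0, 0], 0.0],
    [[0.0, 0.0, 0], 0.0],
    [[0.0, 0.0, 0], 0.0],
    [[0.0, 0.0, 0.0], 0.0]
  ],
  "gripper": 0.0
}}

```text
time_s: 12.15
eef_pos: [0.4319, 0.3061, -0.0055]
eef_rot: [-0.008, 0.999, -0.038, 0.02]
wrist_force: [0.5, 0.5, -2.1]
opening: 0.328
```

```bash
python3 -c "
from h import *
st()"
```

```text
t 12.15 tcp [0.4319, 0.3061, -0.0055] yaw -0.0768 zax [0.0408, 0.0152, -0.9991] F [0.47, 0.5, -2.06] op 0.328
```

Call:
{"method": "drive_tool", "body": {
  "deltas": [
    [[0.0, 0.0, 0.01], 0.0],
    [[0, 0.0, 0.02], 0.0],
    [[0.0, 0.0, 0.02], 0.0],
    [[0.0, 0.0, 0.03], 0.0],
    [[0.0, 0.0, 0.03], 0.0],
    [[0.0, 0.0, 0.03], 0.0],
    [[0.0, 0.0, 0.03], 0.0]
  ]
}}

```text
time_s: 12.85
eef_pos: [0.4217, 0.3008, 0.1647]
eef_rot: [-0.003, 0.999, -0.038, 0.01]
wrist_force: [0.4, 0.9, -2.5]
opening: 0.328
```

```bash
python3 -c "
from h import *
o=st(); print(o['q']); shot('wrist','w9'); c=shot('side','s9'); cv2.imwrite('pics/s9c.png',cv2.resize(c['frame'][150:400,150:400,::-1],None,fx=2.4,fy=2.4,interpolation=cv2.INTER_CUBIC))"
```

```text
t 12.85 tcp [0.4217, 0.3008, 0.1647] yaw -0.0768 zax [0.0203, 0.005, -0.9998] F [0.37, 0.89, -2.54] op 0.328
[ 0.39235814  0.06379618  1.7938587  -0.0032929   1.26327978  2.04089515]
```

View pics/w9.png

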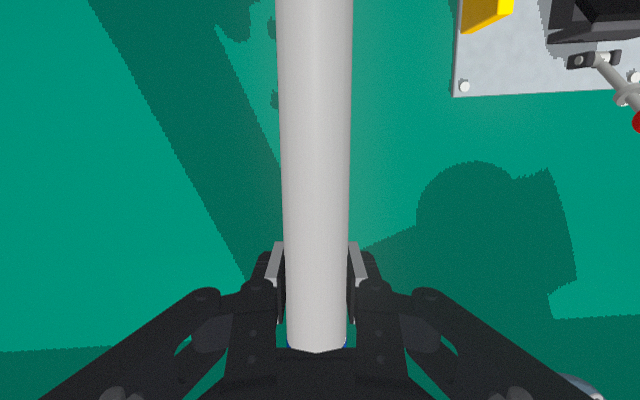

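View pics/s9c.png

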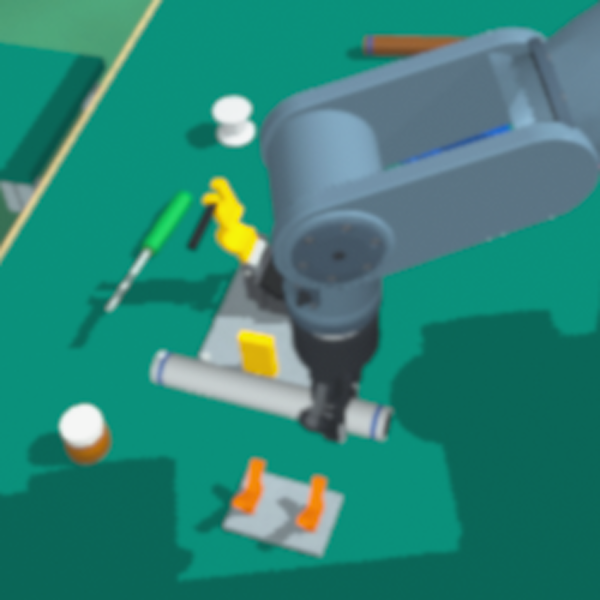

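Call:
{"method": "drive_tool", "body": {
  "deltas": [
    [[0.0, 0.0, 0.0], 0.14],
    [[0, 0.0, 0.0], 0.15],
    [[0.0, -0.02, 0.0], 0.15],
    [[0.0, -0.03, 0.0], 0.15],
    [[0.0, -0.03, 0.0], 0.15],
    [[0.0, -0.03, 0.0], 0.15],
    [[0.0, -0.03, 0.0], 0.15],
    [[0.0, -0.03, 0.0], 0.15],
    [[0.0, -0.03, 0.0], 0.15],
    [[0.0, -0.03, 0.0], 0.15]
  ]
}}

```text
time_s: 13.95
eef_pos: [0.4133, 0.0653, 0.1567]
eef_rot: [-0.012, 0.761, 0.649, -0.001]
wrist_force: [0.8, -0.1, -3.2]
opening: 0.33
```

```bash
python3 -c "
from h import *
o=st(); print(o['q'])"
```

```text
t 13.95 tcp [0.4133, 0.0653, 0.1567] yaw 1.413 zax [-0.0181, 0.0167, -0.9997] F [0.82, -0.05, -3.22] op 0.33
[-0.14132614 -0.13654911  2.00449446  0.01455785  1.29397375  0.01224221]
```

Call:
{"method": "drive_tool", "body": {
  "deltas": [
    [[0.0, -0.03, 0.01], 0.1],
    [[0, -0.03, 0.0], 0.025],
    [[0.0, -0.02, 0.0], 0.0],
    [[0.0, 0.0, 0.0], 0.0]
  ]
}}

```text
time_s: 14.35
eef_pos: [0.4087, -0.0211, 0.1622]
eef_rot: [-0.014, 0.716, 0.697, -0.006]
wrist_force: [-0.3, 0.8, -4.0]
opening: 0.332
```

```bash
python3 -c "
from h import *
o=st(); shot('wrist','w10')"
```

```text
t 14.35 tcp [0.4087, -0.0211, 0.1622] yaw 1.5438 zax [-0.0281, 0.0125, -0.9995] F [-0.28, 0.78, -3.99] op 0.332
```

View pics/w10.png

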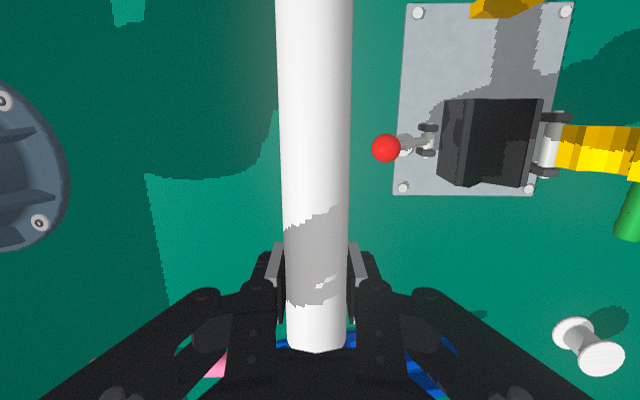

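```bash
python3 -c "
from h import *
c=load('w10'); cv2.imwrite('pics/w10c.png',cv2.resize(c['frame'][0:200,370:620,::-1],None,fx=3.2,fy=3,interpolation=cv2.INTER_CUBIC))"
```

```text
(no output)
```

View pics/w10c.png

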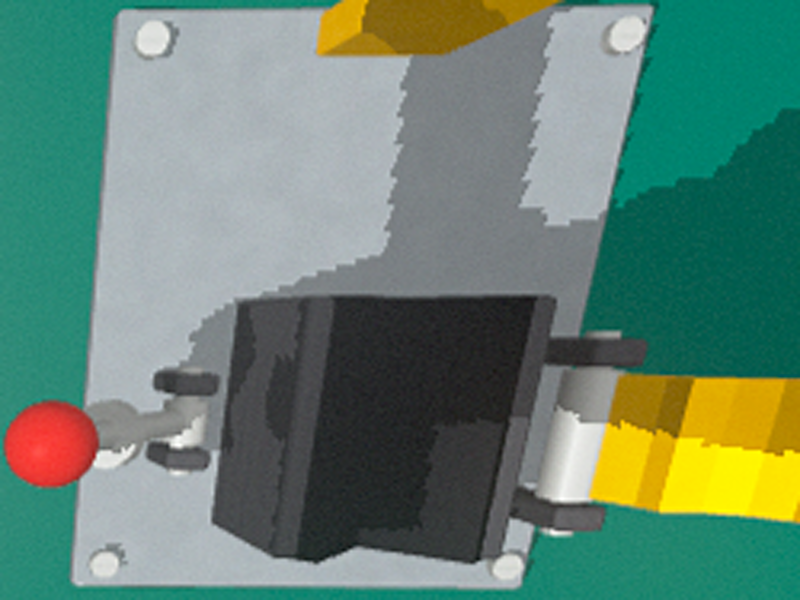

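```bash
python3 -c "
from h import *
c=load('w10'); P=lambda u,v,z:onz(c,370+u/3.2,v/3,z)[:2]
k=np.array([P(*p,.008) for p in [(117,8),(652,4),(522,587),(73,583)]])
print(k.round(4).tolist(),k.mean(0))
for i,j in((0,3),(1,2),(1,0),(2,3)):
  d=k[i]-k[j];print(np.linalg.norm(d).round(4),np.arctan2(d[1],d[0]).round(4))
a,b=P(318,55,.008),P(440,52,.008);print('stopbase',a,b,np.linalg.norm(a-b),(a+b)/2)
y=1.537;Y=np.array([np.cos(y),np.sin(y)]);X=np.array([Y[1],-Y[0]])
s=(a+b)/2;print('origin from stop',s-Y*.115)
print('plate centre to stop along y',(s-k.mean(0))@Y,(s-k.mean(0))@X)
print('lugs',P(187,382,.025),P(180,457,.025),(P(187,382,.025)+P(180,457,.025))/2)
print('hinge lugs',P(597,350,.065),P(560,515,.065),(P(597,350,.065)+P(560,515,.065))/2)
print('cheek corners', P(555,297,.062),P(515,560,.062),P(303,297,.062),P(280,557,.062))
"
```

```text
[[0.4978, 0.1481], [0.6564, 0.1439], [0.6531, -0.0496], [0.4939, -0.0453]] [0.57530917 0.04927297]
0.1934 1.5505
0.1935 1.5536
0.1586 -0.0268
0.1592 -0.0274
stopbase [0.55962012 0.13265524] [0.5961803  0.13232146] 0.03656170053277344 [0.57790021 0.13248835]
origin from stop [0.57401437 0.01755402]
plate centre to stop along y 0.08325540616712344 -0.000222272920541346
lugs [0.52286531 0.03062173] [0.52268713 0.00501015] [0.52277622 0.01781594]
hinge lugs [0.62034795 0.03989926] [ 0.61976499 -0.00927665] [0.62005647 0.0153113 ]
cheek corners [0.60827764 0.05504681] [ 0.61161102 -0.02425259] [0.54024094 0.05683639] [ 0.5425875  -0.02200959]
```

Call:
{"method": "drive_tool", "body": {
  "deltas": [
    [[0.04, -0.01, 0.0], 0.0],
    [[0.04, -0.01, 0.0], 0.0],
    [[0.04, -0.01, 0.0], 0.0],
    [[0.03, -0.008, 0.0], 0.0],
    [[0.01, 0.0, -0.01], 0.0],
    [[0.0, 0.0, -0.02], 0.0],
    [[0.0, 0.0, 0.0], 0.0]
  ]
}}

```text
time_s: 15.1
eef_pos: [0.5693, -0.0502, 0.1235]
eef_rot: [-0.02, 0.715, 0.699, -0.008]
wrist_force: [-0.2, 0.0, -3.3]
opening: 0.333
```

```bash
python3 -c "
from h import *
o=st(); shot('wrist','w11'); c=shot('side','s11'); cv2.imwrite('pics/s11c.png',cv2.resize(c['frame'][150:400,150:400,::-1],None,fx=2.4,fy=2.4,interpolation=cv2.INTER_CUBIC))"
```

```text
t 15.1 tcp [0.5693, -0.0502, 0.1235] yaw 1.5477 zax [-0.0396, 0.0177, -0.9991] F [-0.23, 0.0, -3.28] op 0.333
```

View pics/w11.png

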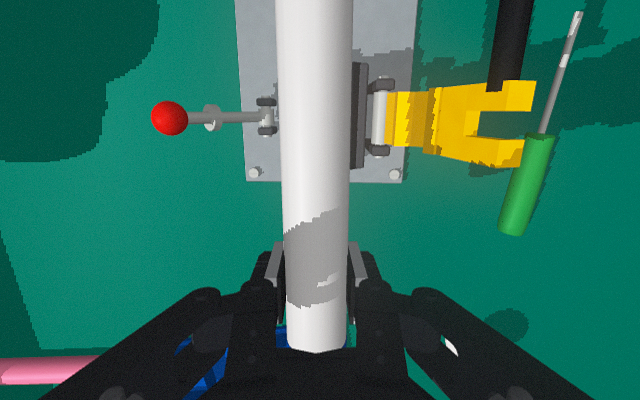

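View pics/s11c.png

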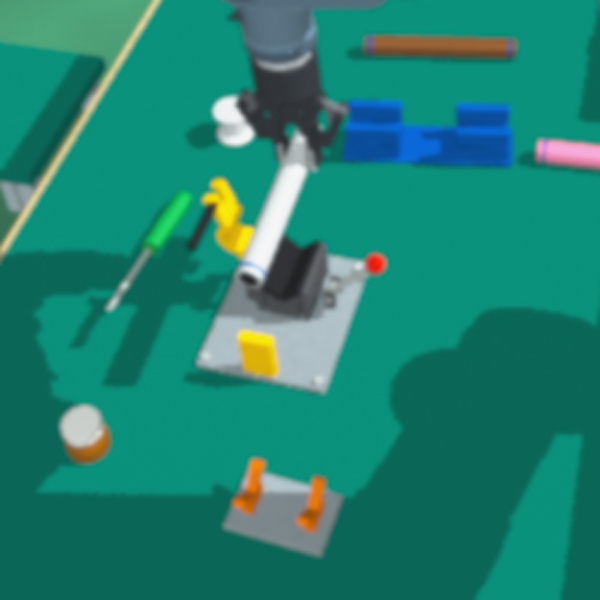

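Call:
{"method": "drive_tool", "body": {
  "deltas": [
    [[0.002, -0.008, -0.01], -0.003],
    [[0.0, -0.002, -0.02], 0.0],
    [[0.0, 0.0, -0.02], 0.0],
    [[0.0, 0.0, -0.02], 0.0],
    [[0.0, 0.0, -0.01], 0.0],
    [[0.0, 0.0, 0.0], 0.0]
  ]
}}

```text
time_s: 15.8
eef_pos: [0.5757, -0.0629, 0.0484]
eef_rot: [-0.013, 0.716, 0.698, -0.005]
wrist_force: [-0.1, 0.2, -3.4]
opening: 0.333
```

```bash
cat >> h.py <<'E'
def gp(o,L=.0575):
    q=o['eef_rot']; m=R.from_quat([q[1],q[2],q[3],q[0]]).as_matrix(); return np.array(o['eef_pos'])-L*m[:,2]
O=np.array([.5752,.0168]); YAW=1.547; Y=np.array([np.cos(YAW),np.sin(YAW)]); X=np.array([Y[1],-Y[0]])
def toc(p): d=np.array(p[:2])-O; return np.array([d@X,d@Y,p[2]])
def tow(x,y,z): p=O+X*x+Y*y; return np.array([p[0],p[1],z])
E
python3 -c "
from h import *
o=st(); print('grip in clamp',toc(gp(o)).round(4)); shot('wrist','w12')"
```

```text
t 15.8 tcp [0.5757, -0.0629, 0.0484] yaw 1.545 zax [-0.0254, 0.0126, -0.9996] F [-0.06, 0.19, -3.41] op 0.333
grip in clamp [ 0.0038 -0.0804  0.1059]
```

View pics/w12.png

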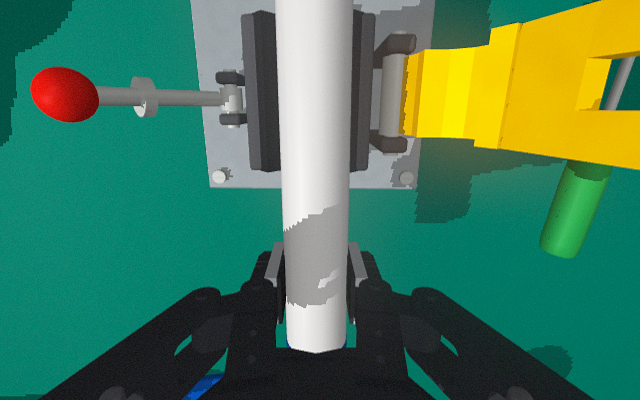

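Call:
{"method": "drive_tool", "body": {
  "deltas": [
    [[-0.004, 0.0, -0.01], 0.002],
    [[0.0, 0.0, -0.01], 0.0],
    [[0.0, 0.0, -0.007], 0.0],
    [[0.0, 0.0, -0.004], 0.0]
  ]
}}

```text
time_s: 16.25
eef_pos: [0.5744, -0.064, 0.0195]
eef_rot: [-0.01, 0.715, 0.699, -0.003]
wrist_force: [-0.3, -0.8, -3.8]
opening: 0.333
```

```bash
python3 -c "
from h import *
o=st(); print('grip in clamp',toc(gp(o)).round(4))"
```

```text
t 16.25 tcp [0.5744, -0.064, 0.0195] yaw 1.5472 zax [-0.0183, 0.0102, -0.9998] F [-0.29, -0.8, -3.79] op 0.333
grip in clamp [ 0.0022 -0.0814  0.077 ]
```

Call:
{"method": "drive_tool", "body": {
  "deltas": [
    [[-0.002, 0.0, -0.004], 0.0],
    [[-0.001, 0.0, -0.004], 0.0],
    [[0.0, 0.0, -0.002], 0.0],
    [[0.0, 0.0, 0.0], 0.0]
  ]
}}

```text
time_s: 16.65
eef_pos: [0.5718, -0.0643, 0.0101]
eef_rot: [-0.01, 0.715, 0.699, -0.003]
wrist_force: [-3.1, 1.5, 1.9]
opening: 0.331
```

```bash
python3 -c "
from h import *
o=st(); print('grip in clamp',toc(gp(o)).round(4)); shot('wrist','w13')"
```

```text
t 16.65 tcp [0.5718, -0.0643, 0.0101] yaw 1.5474 zax [-0.0179, 0.0102, -0.9998] F [-3.08, 1.49, 1.89] op 0.331
grip in clamp [-0.0004 -0.0817  0.0676]
```

View pics/w13.png

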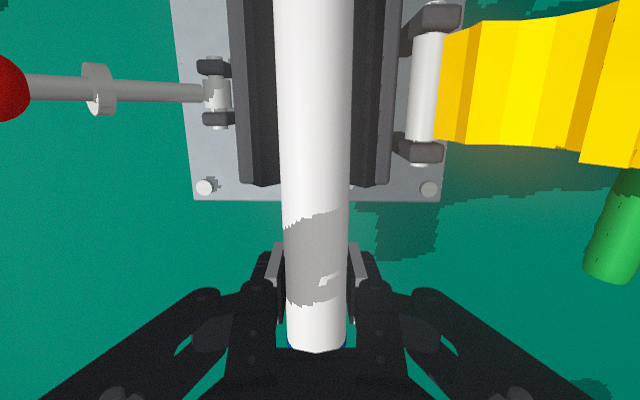

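Call:
{"method": "drive_tool", "body": {
  "deltas": [
    [[-0.001, 0.003, 0.0], 0.0],
    [[0.0, 0.003, 0.0], 0.0],
    [[0.0, 0.003, 0.0], 0.0]
  ]
}}

```text
time_s: 17.0
eef_pos: [0.5723, -0.0568, 0.0114]
eef_rot: [-0.008, 0.716, 0.699, -0.003]
wrist_force: [-1.4, -3.2, 0.3]
opening: 0.33
```

```bash
python3 -c "
from h import *
o=st(); print('grip in clamp',toc(gp(o)).round(4))"
```

```text
t 17.0 tcp [0.5723, -0.0568, 0.0114] yaw 1.5467 zax [-0.0144, 0.0074, -0.9999] F [-1.37, -3.16, 0.28] op 0.33
grip in clamp [-0.0003 -0.074   0.0688]
```

Call:
{"method": "drive_tool", "body": {
  "deltas": [
    [[0.0, 0.002, -0.001], 0.0],
    [[0.0, 0.002, -0.001], 0.0]
  ]
}}

```text
time_s: 17.2
eef_pos: [0.5722, -0.0536, 0.01]
eef_rot: [-0.007, 0.715, 0.699, -0.004]
wrist_force: [-6.5, -8.0, 8.6]
opening: 0.331
```

```bash
python3 -c "
from h import *
o=st(); print('grip in clamp',toc(gp(o)).round(4))"
```

```text
t 17.2 tcp [0.5722, -0.0536, 0.01] yaw 1.5477 zax [-0.0149, 0.005, -0.9999] F [-6.52, -8.04, 8.59] op 0.331
grip in clamp [-0.0005 -0.0707  0.0675]
```

Call:
{"method": "drive_tool", "body": {
  "deltas": [
    [[-0.002, 0.001, 0.0], 0.0],
    [[0.0, 0.001, 0.0], 0.0]
  ]
}}

```text
time_s: 17.4
eef_pos: [0.5723, -0.0522, 0.0111]
eef_rot: [-0.005, 0.716, 0.699, -0.002]
wrist_force: [-2.1, -4.0, 1.9]
opening: 0.334
```

```bash
python3 -c "
from h import *
o=st(); print('grip in clamp',toc(gp(o)).round(4))"
```

```text
t 17.4 tcp [0.5723, -0.0522, 0.0111] yaw 1.5467 zax [-0.0103, 0.0036, -0.9999] F [-2.12, -3.99, 1.92] op 0.334
grip in clamp [-0.0006 -0.0693  0.0686]
```

Call:
{"method": "drive_tool", "body": {
  "deltas": [
    [[0.0, 0.002, 0.0], 0.0],
    [[0.0, 0.001, 0.0], 0.0]
  ]
}}

```text
time_s: 17.6
eef_pos: [0.5725, -0.0523, 0.0112]
eef_rot: [-0.003, 0.715, 0.699, -0.004]
wrist_force: [-0.3, -6.2, 0.6]
opening: 0.331
```

Call:
{"method": "drive_tool", "body": {
  "deltas": [
    [[0.0, 0.0, 0.0], 0.0],
    [[0.0, 0.0, 0.0], 0.0],
    [[0.0, 0.0, 0.0], 0.0],
    [[0.0, 0.0, 0.0], 0.0],
    [[0.0, 0.0, 0.02], 0.0],
    [[0.0, 0.0, 0.03], 0.0],
    [[0.0, 0.0, 0.03], 0.0],
    [[0.0, -0.01, 0.03], 0.0]
  ],
  "gripper": 1.0
}}

```text
time_s: 18.4
eef_pos: [0.5652, -0.0557, 0.1166]
eef_rot: [-0.012, 0.714, 0.7, -0.007]
wrist_force: [0.3, 0.7, 0.3]
opening: 1.002
```

```bash
python3 -c "
from h import *
o=st(); print('grip in clamp',toc(gp(o)).round(4)); shot('wrist','w14'); c=shot('side','s14'); cv2.imwrite('pics/s14c.png',cv2.resize(c['frame'][200:340,210:330,::-1],None,fx=4.5,fy=4.2,interpolation=cv2.INTER_CUBIC))"
```

```text
t 18.4 tcp [0.5652, -0.0557, 0.1166] yaw 1.5501 zax [-0.0262, 0.0074, -0.9996] F [0.3, 0.71, 0.3] op 1.002
grip in clamp [-0.0067 -0.0731  0.1741]
```

View pics/w14.png

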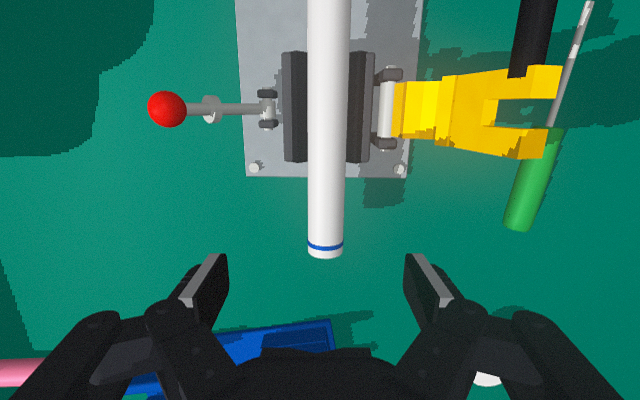

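View pics/s14c.png

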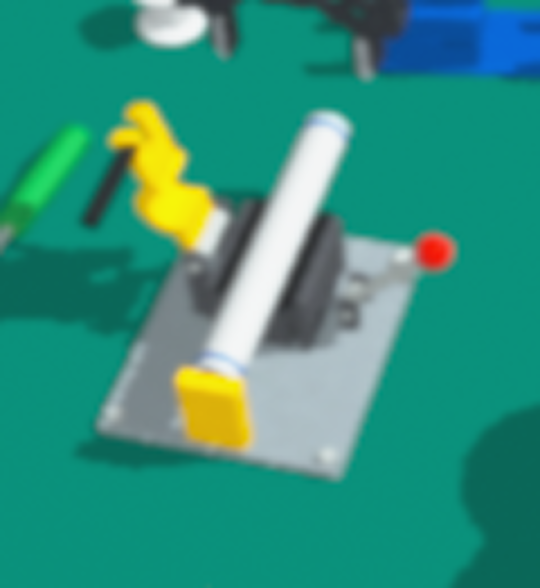

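Call:
{"method": "drive_tool", "body": {
  "deltas": [
    [[-0.005, 0.02, 0.02], 0.0],
    [[0.0, 0.035, 0.01], 0.0],
    [[0.0, 0.0, 0.0], 0.0]
  ]
}}

```text
time_s: 18.8
eef_pos: [0.5634, -0.0019, 0.1508]
eef_rot: [-0.008, 0.716, 0.698, -0.004]
wrist_force: [0.4, 0.6, -0.4]
opening: 0.997
```

```bash
python3 -c "
from h import *
o=st(); shot('wrist','w15')"
```

```text
t 18.8 tcp [0.5634, -0.0019, 0.1508] yaw 1.5459 zax [-0.0173, 0.0051, -0.9998] F [0.36, 0.55, -0.35] op 0.997
```

View pics/w15.png

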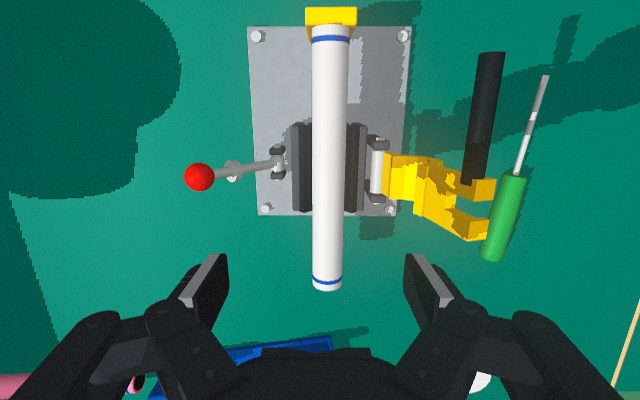

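```bash
python3 -c "
from h import *
c=load('w15'); cv2.imwrite('pics/w15c.png',cv2.resize(c['frame'][0:60,290:370,::-1],None,fx=8,fy=8,interpolation=cv2.INTER_CUBIC))
cv2.imwrite('pics/w15d.png',cv2.resize(c['frame'][40:250,360:560,::-1],None,fx=3,fy=2.8,interpolation=cv2.INTER_CUBIC))
"
```

```text
(no output)
```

View pics/w15c.png

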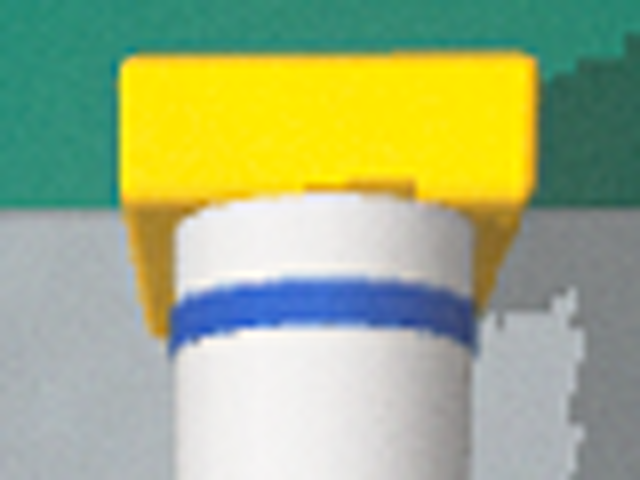

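View pics/w15d.png

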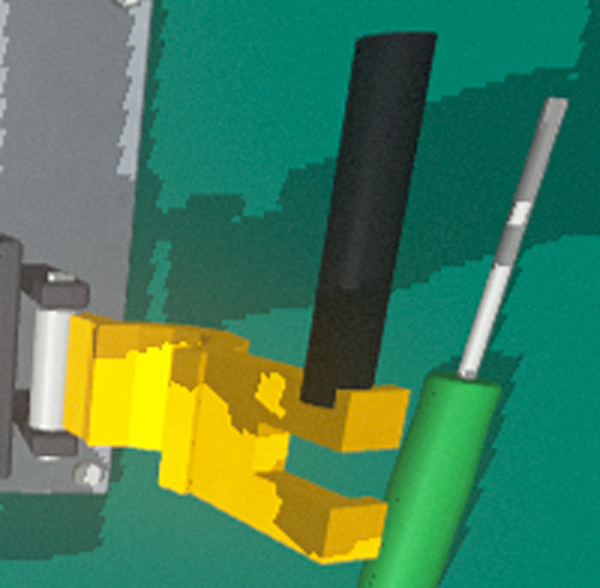

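```bash
python3 -c "
from h import *
c=load('w15')
print('tube top end',toc(onz(c,290+320/8,192/8,.08)),'stop edge',toc(onz(c,290+330/8,198/8,.075)))
# near end
print('near end top', toc(onz(c,327,279,.08)))
h=cv2.cvtColor(c['frame'],cv2.COLOR_RGB2HSV)
P=[]
for v in list(range(45,120,5))+list(range(215,275,5)):
    r=h[v,300:360]; k=np.where((r[:,1]<45)&(r[:,2]>170))[0]+300; k=k[(k>308)&(k<352)]; P.append(toc(onz(c,(k.min()+k.max())/2,v,.065))[:2]); 
P=np.array(P);print(P[::4].round(4)); l=np.polyfit(P[:,1],P[:,0],1);print(l)
def ony(c,u,v,y):
    e,d=ray(c,u,v); e2=toc(e);d2=np.array([d[:2]@X,d[:2]@Y,d[2]]); t=(y-e2[1])/d2[1]; return e2+d2*t
p=ony(c,360+395/3,40+40/2.8,.082);print('bar end',p, np.hypot(p[0]-.045,p[2]-.065))
for th in np.arange(1.8,2.35,.1):
    a=th+.057; q=tow(.045-.105*np.cos(a),.082,.065+.105*np.sin(a)); q2=tow(.045-.105*np.cos(a),.014,.065+.105*np.sin(a)); q3=tow(.045-.105*np.cos(a),.062,.065+.105*np.sin(a));print(th.round(2),np.round(proj(c,q)),np.round(proj(c,q2)),q3.round(4))
"
```

```text
tube top end [-0.00088493  0.11424016  0.08      ] stop edge [0.00019833 0.1148704  0.075     ]
near end top [-0.00067633 -0.10292994  0.08      ]
[[-3.000e-04  1.027e-01]
 [-1.000e-04  8.780e-02]
 [ 1.000e-04  7.250e-02]
 [-3.900e-03  5.650e-02]
 [-2.900e-03 -4.820e-02]
 [-2.700e-03 -6.900e-02]
 [-2.500e-03 -9.080e-02]]
[ 0.01475448 -0.0018345 ]
bar end [0.08245633 0.082      0.15783366] 0.10010526839101903
1.8 [484.  52.] [465. 183.] [0.6513 0.077  0.1657]
1.9 [500.  53.] [479. 182.] [0.6612 0.0768 0.1623]
2.0 [514.  54.] [492. 180.] [0.6707 0.0765 0.1578]
2.1 [525.  56.] [502. 178.] [0.6797 0.0763 0.1525]
2.2 [533.  57.] [510. 176.] [0.6882 0.0761 0.1462]
2.3 [538.  59.] [515. 173.] [0.6959 0.0759 0.1392]
```

Call:
{"method": "drive_tool", "body": {
  "deltas": [
    [[0.0, 0.01, 0.03], 0.0],
    [[0.02, 0.02, 0.01], 0.0],
    [[0.03, 0.025, 0.0], 0.0],
    [[0.03, 0.02, 0.0], 0.0],
    [[0.01, 0.004, 0.0], 0.0],
    [[0.0, 0.0, 0.0], 0.0]
  ]
}}

```text
time_s: 19.45
eef_pos: [0.6534, 0.0754, 0.1843]
eef_rot: [-0.011, 0.717, 0.697, -0.008]
wrist_force: [-0.1, 0.0, -0.4]
opening: 1.003
```

```bash
python3 -c "
from h import *
o=st(); print(toc(gp(o))); shot('wrist','w16')"
```

```text
t 19.45 tcp [0.6534, 0.0754, 0.1843] yaw 1.5435 zax [-0.0271, 0.0039, -0.9996] F [-0.05, 0.03, -0.44] op 1.003
[0.07834134 0.06021457 0.24179299]
```

View pics/w16.png

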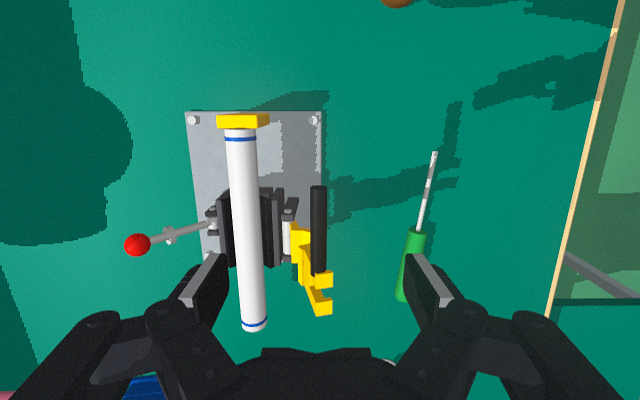

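```bash
python3 -c "
from h import *
c=load('w16')
for z in (.155,.165): print(toc(onz(c,318,187,z)),toc(onz(c,319,272,z)), toc(onz(c,310.5,200,z)),toc(onz(c,326,200,z)))
"
```

```text
[0.07867105 0.0788913  0.155     ] [0.07947217 0.00878045 0.155     ] [0.0731354  0.06893321 0.155     ] [0.08456826 0.06900506 0.155     ]
[0.07886648 0.08159097 0.165     ] [0.07962978 0.01478954 0.165     ] [0.07359213 0.07210293 0.165     ] [0.08448533 0.07217139 0.165     ]
```

Call:
{"method": "drive_tool", "body": {
  "deltas": [
    [[0.0, 0.0, -0.02], 0.0],
    [[0.0, 0.0, -0.02], 0.0],
    [[0.0, 0.0, -0.015], 0.0],
    [[0.0, 0.0, -0.01], 0.0],
    [[0.0, 0.0, 0.0], 0.0]
  ]
}}

```text
time_s: 20.0
eef_pos: [0.6487, 0.0712, 0.1142]
eef_rot: [-0.013, 0.718, 0.696, -0.011]
wrist_force: [-1.0, -0.6, -0.9]
opening: 1.0
```

```bash
python3 -c "
from h import *
o=st(); print(toc(gp(o))); shot('wrist','w17')"
```

```text
t 20.0 tcp [0.6487, 0.0712, 0.1142] yaw 1.54 zax [-0.0328, 0.0034, -0.9995] F [-1.04, -0.62, -0.91] op 1.0
[0.07403743 0.05600338 0.17166269]
```

View pics/w17.png

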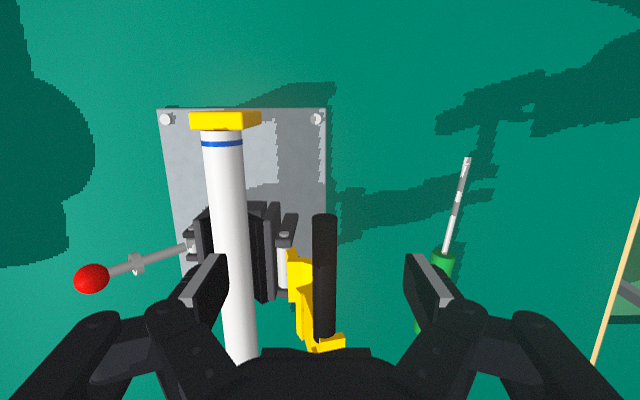

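Call:
{"method": "drive_tool", "body": {
  "deltas": [
    [[0.005, 0.006, -0.005], 0.005],
    [[0.0, 0.0, -0.003], 0.0],
    [[0.0, 0.0, 0.0], 0.0]
  ]
}}

```text
time_s: 20.35
eef_pos: [0.6563, 0.0775, 0.1091]
eef_rot: [-0.011, 0.716, 0.698, -0.009]
wrist_force: [0.6, -0.1, 0.5]
opening: 1.002
```

Call:
{"method": "drive_tool", "body": {
  "deltas": [
    [[0.0, 0.0, 0.0], 0.0],
    [[0.0, 0.0, 0.0], 0.0],
    [[0.0, 0.0, 0.0], 0.0],
    [[0.0, 0.0, 0.0], 0.0],
    [[0.0, 0.0, 0.0], 0.0],
    [[0.0, 0.0, 0.0], 0.0]
  ],
  "gripper": 0.0
}}

```text
time_s: 20.95
eef_pos: [0.6569, 0.0777, 0.1105]
eef_rot: [-0.01, 0.716, 0.698, -0.008]
wrist_force: [1.7, 0.5, 0.1]
opening: 0.112
```

```bash
python3 -c "
from h import *
o=st(); print(toc(gp(o))); shot('wrist','w18')"
```

```text
t 20.95 tcp [0.6569, 0.0777, 0.1105] yaw 1.5459 zax [-0.0258, 0.0027, -0.9997] F [1.67, 0.46, 0.13] op 0.112
[0.08171315 0.06273019 0.16801541]
```

View pics/w18.png

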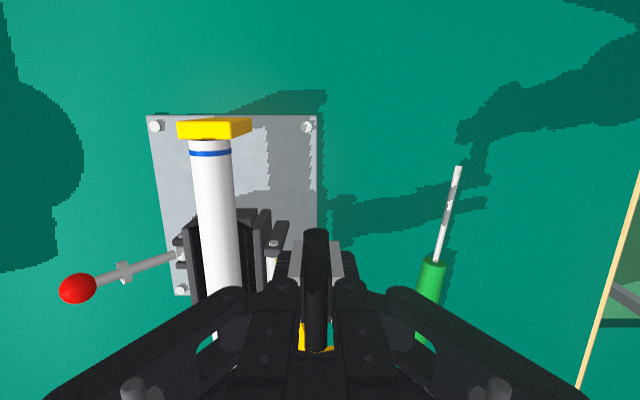

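```bash
cat >> h.py <<'E'
def swing(da,n,zoff=.0046):
    o=st(); g=toc(gp(o)); dx=g[0]-.045; dz=g[2]-.065-zoff; a=np.arctan2(dz,-dx); print('a',a.round(3),'r',np.hypot(dx,dz).round(4),'y',g[1].round(4))
    p=np.array([g[0],g[2]-zoff])
    for i in range(1,n+1):
        b=a-da*i; q=np.array([.045-.105*np.cos(b),.065+.105*np.sin(b)]); d=q-p; w=X*d[0]; print(round(b,3),'d',np.round([w[0],w[1],d[1]],4).tolist()); p=q
E
python3 -c "
from h import *
swing(.1,6)"
```

```text
t 21.0 tcp [0.6569, 0.0777, 0.1105] yaw 1.5459 zax [-0.0258, 0.0027, -0.9997] F [0.01, 0.33, 1.44] op 0.117
a 1.928 r 0.105 y 0.0627
1.828 d [-0.01, 0.0002, 0.0031]
1.728 d [-0.0103, 0.0002, 0.0022]
1.628 d [-0.0104, 0.0002, 0.0011]
1.528 d [-0.0105, 0.0002, 0.0001]
1.428 d [-0.0104, 0.0002, -0.001]
1.328 d [-0.0103, 0.0002, -0.002]
```

Call:
{"method": "drive_tool", "body": {
  "deltas": [
    [[-0.01, 0.0, 0.003], 0.0],
    [[-0.01, 0.0, 0.002], 0.0],
    [[-0.01, 0.0, 0.001], 0.0],
    [[-0.01, 0.0, 0.0], 0.0]
  ]
}}

```text
time_s: 21.4
eef_pos: [0.623, 0.0786, 0.1191]
eef_rot: [-0.004, 0.716, 0.698, -0.001]
wrist_force: [6.5, 0.9, -4.2]
opening: 0.113
```

```bash
python3 -c "
from h import *
swing(.1,5)"
```

```text
t 21.4 tcp [0.623, 0.0786, 0.1191] yaw 1.5456 zax [-0.008, 0.0047, -1.0] F [6.55, 0.87, -4.23] op 0.113
a 1.587 r 0.107 y 0.0627
1.487 d [-0.0105, 0.0003, -0.0023]
1.387 d [-0.0104, 0.0002, -0.0014]
1.287 d [-0.0102, 0.0002, -0.0024]
1.187 d [-0.0099, 0.0002, -0.0034]
1.087 d [-0.0095, 0.0002, -0.0044]
```

Call:
{"method": "drive_tool", "body": {
  "deltas": [
    [[-0.0105, 0.0, -0.002], 0.0],
    [[-0.01, 0.0, -0.002], 0.0],
    [[-0.01, 0.0, -0.003], 0.0],
    [[-0.01, 0.0, -0.003], 0.0]
  ]
}}

```text
time_s: 21.8
eef_pos: [0.59, 0.0796, 0.1162]
eef_rot: [0.004, 0.716, 0.698, 0.008]
wrist_force: [5.6, -0.7, -3.4]
opening: 0.111
```

```bash
python3 -c "
from h import *
swing(.1,5)"
```

```text
t 21.8 tcp [0.59, 0.0796, 0.1162] yaw 1.5457 zax [0.0169, 0.0062, -0.9998] F [5.56, -0.67, -3.44] op 0.111
a 1.267 r 0.1091 y 0.0628
1.167 d [-0.0086, 0.0002, -0.0076]
1.067 d [-0.0094, 0.0002, -0.0046]
0.967 d [-0.0089, 0.0002, -0.0055]
0.867 d [-0.0083, 0.0002, -0.0064]
0.767 d [-0.0076, 0.0002, -0.0072]
```

Call:
{"method": "drive_tool", "body": {
  "deltas": [
    [[-0.009, 0.0, -0.008], 0.0],
    [[-0.01, 0.0, -0.005], 0.0],
    [[-0.009, 0.0, -0.006], 0.0],
    [[-0.009, 0.0, -0.007], 0.0]
  ]
}}

```text
time_s: 22.2
eef_pos: [0.5572, 0.0804, 0.0979]
eef_rot: [0.01, 0.716, 0.698, 0.015]
wrist_force: [7.7, 1.7, -1.5]
opening: 0.112
```

```bash
python3 -c "
from h import *
swing(.1,5); shot('wrist','w19')"
```

```text
t 22.2 tcp [0.5572, 0.0804, 0.0979] yaw 1.5461 zax [0.0347, 0.0068, -0.9994] F [7.72, 1.75, -1.46] op 0.112
a 0.911 r 0.1085 y 0.0627
0.811 d [-0.0058, 0.0001, -0.0096]
0.711 d [-0.0072, 0.0002, -0.0076]
0.611 d [-0.0064, 0.0002, -0.0083]
0.511 d [-0.0056, 0.0001, -0.0089]
0.411 d [-0.0047, 0.0001, -0.0094]
```

View pics/w19.png

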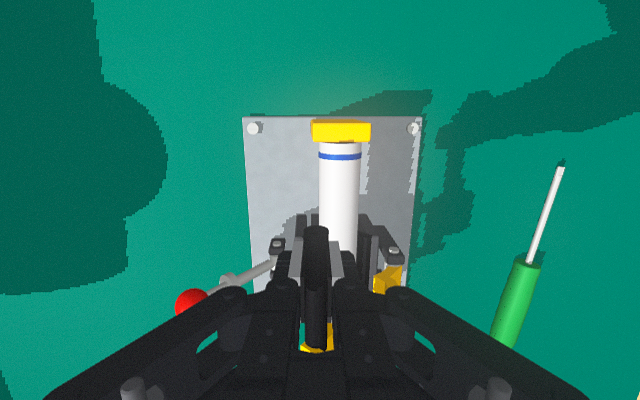

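Call:
{"method": "drive_tool", "body": {
  "deltas": [
    [[-0.006, 0.0, -0.01], 0.0],
    [[-0.007, 0.0, -0.008], 0.0],
    [[-0.006, 0.0, -0.009], 0.0],
    [[-0.006, 0.0, -0.009], 0.0]
  ]
}}

```text
time_s: 22.65
eef_pos: [0.5287, 0.0812, 0.0611]
eef_rot: [0.009, 0.716, 0.698, 0.014]
wrist_force: [12.7, 4.0, -4.5]
opening: 0.112
```

```bash
python3 -c "
from h import *
swing(.1,5)"
```

```text
t 22.65 tcp [0.5287, 0.0812, 0.0611] yaw 1.5464 zax [0.0323, 0.0076, -0.9994] F [12.7, 4.02, -4.49] op 0.112
a 0.476 r 0.1068 y 0.0627
0.376 d [-0.0028, 0.0001, -0.0104]
0.276 d [-0.0034, 0.0001, -0.0099]
0.176 d [-0.0024, 0.0001, -0.0102]
0.076 d [-0.0013, 0.0, -0.0104]
-0.024 d [-0.0003, 0.0, -0.0105]
```

Call:
{"method": "drive_tool", "body": {
  "deltas": [
    [[-0.001, 0.0, -0.01], 0.0],
    [[-0.003, 0.0, -0.01], 0.0],
    [[-0.002, 0.0, -0.01], 0.0]
  ]
}}

```text
time_s: 22.95
eef_pos: [0.5177, 0.0814, 0.0277]
eef_rot: [0.006, 0.716, 0.698, 0.011]
wrist_force: [2.9, 2.2, 5.0]
opening: 0.109
```

```bash
python3 -c "
from h import *
swing(.05,3)"
```

```text
t 22.95 tcp [0.5177, 0.0814, 0.0277] yaw 1.5468 zax [0.0241, 0.0078, -0.9997] F [2.94, 2.16, 4.96] op 0.109
a 0.147 r 0.1065 y 0.0627
0.097 d [0.0008, -0.0, -0.0054]
0.047 d [-0.0004, 0.0, -0.0052]
-0.003 d [-0.0001, 0.0, -0.0052]
```

Call:
{"method": "drive_tool", "body": {
  "deltas": [
    [[0.0, 0.0, -0.005], 0.0],
    [[0.0, 0.0, -0.005], 0.0],
    [[0.0, 0.0, -0.004], 0.0]
  ]
}}

```text
time_s: 23.25
eef_pos: [0.5169, 0.0817, 0.0157]
eef_rot: [0.004, 0.715, 0.699, 0.01]
wrist_force: [-27.4, 1.6, 71.7]
opening: 0.11
```

```bash
python3 -c "
from h import *
swing(.05,3); shot('wrist','w20')"
```

```text
t 23.25 tcp [0.5169, 0.0817, 0.0157] yaw 1.5471 zax [0.02, 0.0082, -0.9998] F [-27.42, 1.61, 71.68] op 0.11
a 0.034 r 0.106 y 0.063
-0.016 d [0.0009, -0.0, -0.0053]
-0.066 d [0.0002, -0.0, -0.0052]
-0.116 d [0.0005, -0.0, -0.0052]
```

View pics/w20.png

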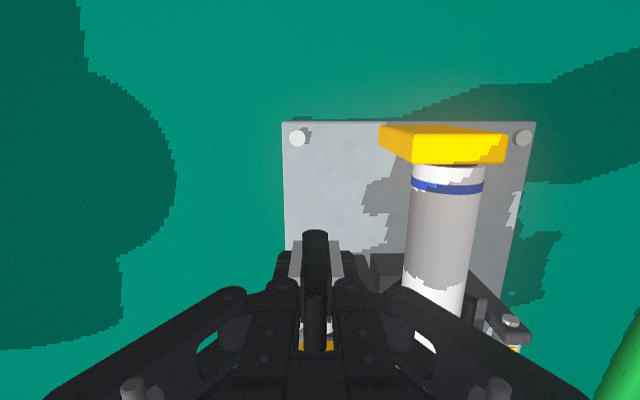

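Call:
{"method": "drive_tool", "body": {
  "deltas": [
    [[0.0, 0.0, 0.001], 0.0],
    [[0.0, 0.0, 0.0], 0.0],
    [[0.0, 0.0, 0.0], 0.0],
    [[0.0, 0.0, 0.0], 0.0]
  ],
  "gripper": 0.3
}}

```text
time_s: 23.7
eef_pos: [0.5146, 0.0811, 0.0167]
eef_rot: [0.003, 0.715, 0.699, 0.008]
wrist_force: [-0.0, -0.1, 0.1]
opening: 0.302
```

```bash
python3 -c "
from h import *
o=st();print(toc(gp(o)))"
```

```text
t 23.7 tcp [0.5146, 0.0811, 0.0167] yaw 1.5479 zax [0.0147, 0.007, -0.9999] F [-0.04, -0.12, 0.11] op 0.302
[-0.06295198  0.06244635  0.0741595 ]
```

Call:
{"method": "drive_tool", "body": {
  "deltas": [
    [[0.0, 0.0, 0.02], 0.0],
    [[0.0, 0.0, 0.02], 0.0],
    [[0.0, 0.0, 0.03], 0.0],
    [[0.0, -0.01, 0.03], -0.1],
    [[-0.01, -0.01, 0.03], -0.15],
    [[-0.01, -0.01, 0.0], -0.15],
    [[-0.01, -0.01, 0.0], -0.15],
    [[-0.01, -0.01, 0.0], -0.15],
    [[-0.01, -0.01, 0.0], -0.15],
    [[-0.01, -0.01, 0.0], -0.15]
  ]
}}

```text
time_s: 24.7
eef_pos: [0.4456, 0.0092, 0.1425]
eef_rot: [-0.002, 0.964, 0.267, 0.003]
wrist_force: [0.4, 0.4, -0.1]
opening: 0.299
```

Call:
{"method": "drive_tool", "body": {
  "deltas": [
    [[0.0, 0.0, 0.0], -0.15],
    [[0.0, 0.0, 0.0], -0.15],
    [[0.0, 0.0, 0.0], -0.15],
    [[0.0, 0.0, 0.0], -0.12],
    [[0.0, 0.0, 0.0], 0.0]
  ]
}}

```text
time_s: 25.2
eef_pos: [0.4411, 0.008, 0.1383]
eef_rot: [-0.003, 1.0, -0.019, -0.001]
wrist_force: [-0.2, -0.2, -0.0]
opening: 0.303
```

```bash
cat >> h.py <<'E'
def ony(c,u,v,y):
    e,d=ray(c,u,v); e2=toc(e);d2=np.array([d[:2]@X,d[:2]@Y,d[2]]); t=(y-e2[1])/d2[1]; return e2+d2*t
E
python3 -c "
from h import *
o=st();print(toc(gp(o)),o['q']); shot('wrist','w21'); c=shot('side','s21'); cv2.imwrite('pics/s21c.png',cv2.resize(c['frame'][200:340,210:330,::-1],None,fx=4.5,fy=4.2,interpolation=cv2.INTER_CUBIC))"
```

```text
t 25.2 tcp [0.4411, 0.008, 0.1383] yaw -0.037 zax [-0.0015, 0.0056, -1.0] F [-0.24, -0.17, -0.05] op 0.303
[-0.13379319 -0.01232961  0.19578663] [-0.25644983 -0.0684957   1.98281374  0.00530174  1.23016928  1.34958528]
```

View pics/w21.png

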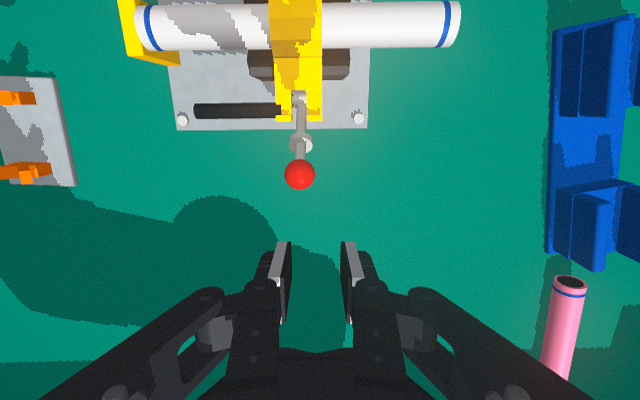

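View pics/s21c.png

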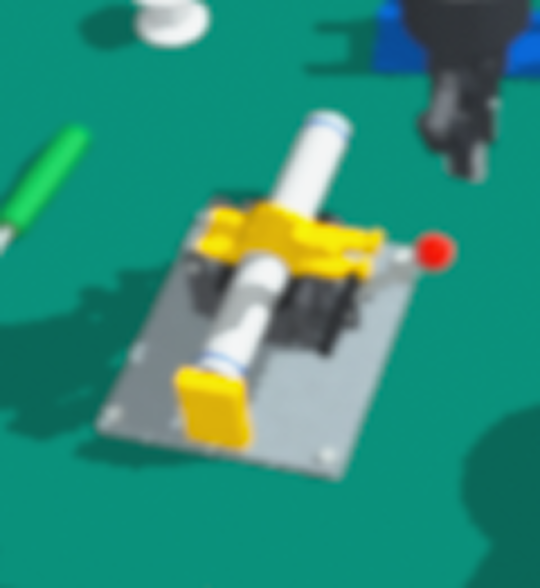

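```bash
python3 -c "
from h import *
def kn(fn,box):
    c=load(fn); u0,v0,u1,v1=box; h=cv2.cvtColor(c['frame'],cv2.COLOR_RGB2HSV)[v0:v1,u0:u1]
    m=(((h[...,0]<6)|(h[...,0]>174))&(h[...,1]>150)).astype(np.uint8)
    k=max(cv2.findContours(m,0,1)[0],key=cv2.contourArea); (x,y),r=cv2.minEnclosingCircle(k); return c,x+u0,y+v0,r
A=[kn('w21',(270,150,330,200)),kn('w15',(170,150,230,200)),kn('w10',(360,120,410,170)),kn('w14',(130,80,200,140)),kn('s21',(290,240,330,280))]
for a in A: print(np.round(a[1:],1), 'y0:',ony(a[0],a[1],a[2],0.).round(4))
for i in range(1,5):
    p,e=tri(A[0][0],A[0][1:3],A[i][0],A[i][1:3]); q=toc(p); print(q.round(4),e.round(4),'r',np.hypot(q[0]+.052,q[2]-.025).round(4),'lean',np.arctan2(-q[0]-.052,q[2]-.025).round(3))
e,d=ray(A[0][0],*A[0][1:3])
for t in np.linspace(.1,.3,2001):
    q=toc(e+d*t)
    if abs(np.hypot(q[0]+.052,q[2]-.025)-.086)<1e-4: print('circ',q.round(4),np.arctan2(-q[0]-.052,q[2]-.025).round(3))
"
```

```text
[299.1 174.1  15.1] y0: [-0.1086  0.      0.09  ]
[198.9 176.   15.2] y0: [-0.1088  0.      0.0897]
[385.5 147.5  14.6] y0: [-0.108   0.      0.0891]
[166.3 108.7  20.1] y0: [-0.1099  0.      0.0884]
[306.  259.5   3.6] y0: [-0.108   0.      0.0877]
[-0.1087  0.      0.0899] 0.0001 r 0.0862 lean 0.718
[-1.084e-01  1.000e-04  9.080e-02] 0.0003 r 0.0866 lean 0.708
[-0.1082 -0.      0.0917] 0.0002 r 0.0873 lean 0.7
[-0.1085  0.0003  0.0885] 0.0009 r 0.085 lean 0.728
circ [-0.1086  0.      0.0898] 0.718
circ [-0.1087  0.      0.0897] 0.719
circ [-0.1087  0.      0.0896] 0.72
```

Call:
{"method": "drive_tool", "body": {
  "deltas": [
    [[0.012, 0.006, -0.02], 0.01],
    [[0.012, 0.006, -0.02], 0.0],
    [[0.0, 0.0, -0.02], 0.0],
    [[0.0, 0.0, -0.015], 0.0],
    [[0.0, 0.0, 0.0], 0.0]
  ],
  "gripper": 0.6
}}

```text
time_s: 25.8
eef_pos: [0.4666, 0.0203, 0.0609]
eef_rot: [-0.002, 1.0, -0.003, -0.0]
wrist_force: [-0.8, 0.3, 0.3]
opening: 0.599
```

```bash
python3 -c "
from h import *
o=st();g=gp(o);print(toc(g), tow(-.1087,0,.0898)-g);shot('wrist','w22')"
```

```text
t 25.8 tcp [0.4666, 0.0203, 0.0609] yaw -0.0066 zax [-0.0002, 0.0049, -1.0] F [-0.77, 0.28, 0.31] op 0.599
[-0.10866733  0.00059734  0.11838981] [-4.68722537e-05 -5.96395731e-04 -2.85898074e-02]
```

View pics/w22.png

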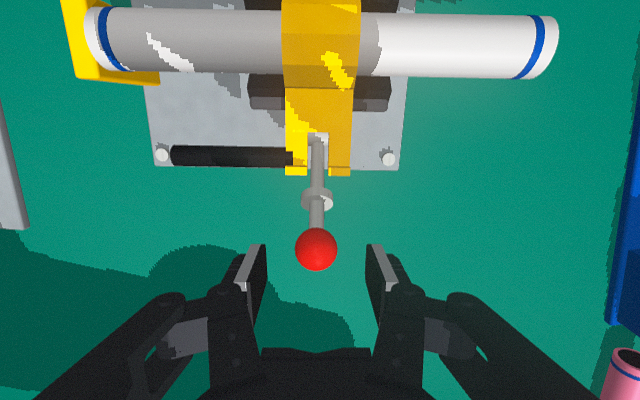

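Call:
{"method": "drive_tool", "body": {
  "deltas": [
    [[0.0, 0.0, -0.01], -0.017],
    [[0.0, 0.0, -0.01], 0.0],
    [[0.0, 0.0, -0.006], 0.0],
    [[0.0, 0.0, 0.0], 0.0]
  ]
}}

```text
time_s: 26.25
eef_pos: [0.4689, 0.0196, 0.036]
eef_rot: [-0.002, 1.0, -0.012, 0.002]
wrist_force: [0.7, 0.7, -0.1]
opening: 0.601
```

```bash
python3 -c "
from h import *
o=st();g=gp(o);print(toc(g), tow(-.1087,0,.0898)-g)"
```

```text
t 26.25 tcp [0.4689, 0.0196, 0.036] yaw -0.023 zax [0.0048, 0.0038, -1.0] F [0.68, 0.69, -0.11] op 0.601
[-1.06648187e-01  5.88218017e-05  9.34896698e-02] [-2.05263152e-03 -9.98414778e-06 -3.68966976e-03]
```

Call:
{"method": "drive_tool", "body": {
  "deltas": [
    [[-0.002, 0.0, -0.003], 0.0],
    [[0.0, 0.0, 0.0], 0.0],
    [[0.0, 0.0, 0.0], 0.0],
    [[0.0, 0.0, 0.0], 0.0],
    [[0.0, 0.0, 0.0], 0.0],
    [[0.0, 0.0, 0.0], 0.0]
  ],
  "gripper": 0.0
}}

```text
time_s: 26.85
eef_pos: [0.4669, 0.02, 0.0333]
eef_rot: [-0.002, 1.0, -0.011, 0.003]
wrist_force: [0.2, 0.1, -0.6]
opening: 0.245
```

```bash
python3 -c "
from h import *
o=st();g=gp(o);print(toc(g), tow(-.1087,0,.0898)-g);shot('wrist','w23')"
```

```text
t 26.85 tcp [0.4669, 0.02, 0.0333] yaw -0.0227 zax [0.0055, 0.0042, -1.0] F [0.17, 0.09, -0.6] op 0.245
[-0.10867712  0.00033397  0.09081401] [-3.08244147e-05 -3.33335455e-04 -1.01401314e-03]
```

View pics/w23.png

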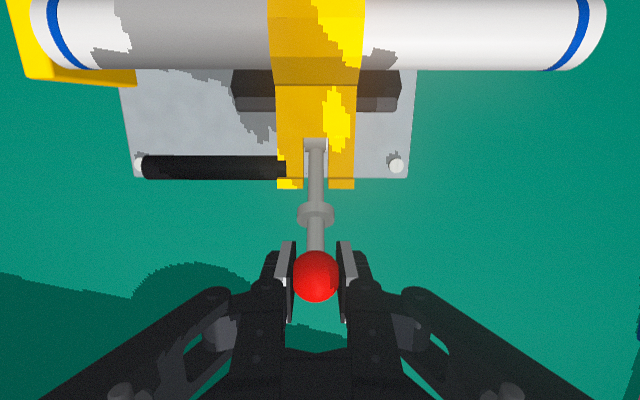

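```bash
cat >> h.py <<'E'
def bolt(da,n,r=.0975,zoff=.001):
    o=st(); g=toc(gp(o)); p=np.array([g[0]+.052,g[2]-.025-zoff]); a=np.arctan2(-p[0],p[1]); print('lean',a.round(3),'lift',(np.hypot(*p)-.086).round(4),'y',g[1].round(4))
    for i in range(1,n+1):
        b=a-da*i; q=r*np.array([-np.sin(b),np.cos(b)]); d=q-p; w=X*d[0]; print(round(b,3),'d',np.round([w[0],w[1],d[1]],4).tolist()); p=q
E
python3 -c "
from h import *
bolt(0,1)"
```

```text
t 26.9 tcp [0.4669, 0.02, 0.0333] yaw -0.0227 zax [0.0056, 0.0042, -1.0] F [-0.68, 0.08, -1.89] op 0.245
lean 0.718 lift 0.0001 y 0.0003
0.718 d [-0.0075, 0.0002, 0.0086]
```

Call:
{"method": "drive_tool", "body": {
  "deltas": [
    [[-0.004, 0.0, 0.0045], 0.0],
    [[-0.0035, 0.0, 0.0045], 0.0],
    [[0.0, 0.0, 0.0], 0.0]
  ]
}}

```text
time_s: 27.2
eef_pos: [0.4591, 0.0201, 0.0429]
eef_rot: [-0.002, 1.0, -0.011, 0.003]
wrist_force: [1.2, 1.0, -3.1]
opening: 0.242
```

```bash
python3 -c "
from h import *
bolt(0,1);bolt(.1,5);shot('wrist','w24')"
```

```text
t 27.2 tcp [0.4591, 0.0201, 0.0429] yaw -0.0226 zax [0.0062, 0.0045, -1.0] F [1.19, 0.99, -3.12] op 0.242
lean 0.714 lift 0.0125 y 0.0003
0.714 d [0.0006, -0.0, -0.0007]
t 27.2 tcp [0.4591, 0.0201, 0.0429] yaw -0.0226 zax [0.0062, 0.0045, -1.0] F [1.19, 0.99, -3.12] op 0.242
lean 0.714 lift 0.0125 y 0.0003
0.614 d [0.0083, -0.0002, 0.0053]
0.514 d [0.0082, -0.0002, 0.0052]
0.414 d [0.0087, -0.0002, 0.0044]
0.314 d [0.0091, -0.0002, 0.0035]
0.214 d [0.0094, -0.0002, 0.0025]
```

View pics/w24.png

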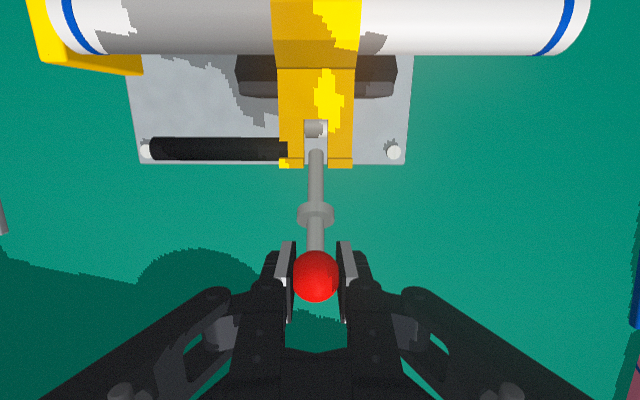

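Call:
{"method": "drive_tool", "body": {
  "deltas": [
    [[0.008, 0.0, 0.0055], 0.0],
    [[0.008, 0.0, 0.005], 0.0]
  ]
}}

```text
time_s: 27.45
eef_pos: [0.473, 0.0203, 0.0525]
eef_rot: [-0.002, 1.0, -0.011, 0.0]
wrist_force: [-2.1, -1.4, -4.7]
opening: 0.244
```

```bash
python3 -c "
from h import *
bolt(.1,5)"
```

```text
t 27.45 tcp [0.473, 0.0203, 0.0525] yaw -0.0227 zax [0.0009, 0.0048, -1.0] F [-2.07, -1.4, -4.75] op 0.244
lean 0.539 lift 0.0119 y 0.0008
0.439 d [0.0088, -0.0002, 0.0042]
0.339 d [0.009, -0.0002, 0.0037]
0.239 d [0.0093, -0.0002, 0.0028]
0.139 d [0.0096, -0.0002, 0.0018]
0.039 d [0.0097, -0.0002, 0.0009]
```

Call:
{"method": "drive_tool", "body": {
  "deltas": [
    [[0.009, 0.0, 0.0045], 0.0],
    [[0.009, 0.0, 0.004], 0.0]
  ]
}}

```text
time_s: 27.65
eef_pos: [0.4911, 0.02, 0.0611]
eef_rot: [-0.002, 1.0, -0.011, -0.001]
wrist_force: [-2.6, -1.2, -4.2]
opening: 0.243
```

```bash
python3 -c "
from h import *
bolt(.1,4)"
```

```text
t 27.65 tcp [0.4911, 0.02, 0.0611] yaw -0.0226 zax [-0.0026, 0.0045, -1.0] F [-2.59, -1.19, -4.22] op 0.243
lean 0.332 lift 0.012 y 0.001
0.232 d [0.0095, -0.0002, 0.0023]
0.132 d [0.0096, -0.0002, 0.0018]
0.032 d [0.0097, -0.0002, 0.0008]
-0.068 d [0.0097, -0.0002, -0.0002]
```

Call:
{"method": "drive_tool", "body": {
  "deltas": [
    [[0.009, 0.0, 0.0025], 0.0],
    [[0.009, 0.0, 0.002], 0.0],
    [[0.006, 0.0, 0.001], 0.0]
  ]
}}

```text
time_s: 27.95
eef_pos: [0.5174, 0.0196, 0.067]
eef_rot: [-0.002, 1.0, -0.011, -0.002]
wrist_force: [-2.8, -1.4, -3.6]
opening: 0.244
```

```bash
python3 -c "
from h import *
bolt(.05,3); shot('wrist','w25')"
```

```text
t 27.95 tcp [0.5174, 0.0196, 0.067] yaw -0.0224 zax [-0.0042, 0.0039, -1.0] F [-2.8, -1.42, -3.62] op 0.244
lean 0.057 lift 0.0127 y 0.0012
0.007 d [0.0049, -0.0001, -0.001]
-0.043 d [0.0049, -0.0001, -0.0001]
-0.093 d [0.0049, -0.0001, -0.0003]
```

View pics/w25.png

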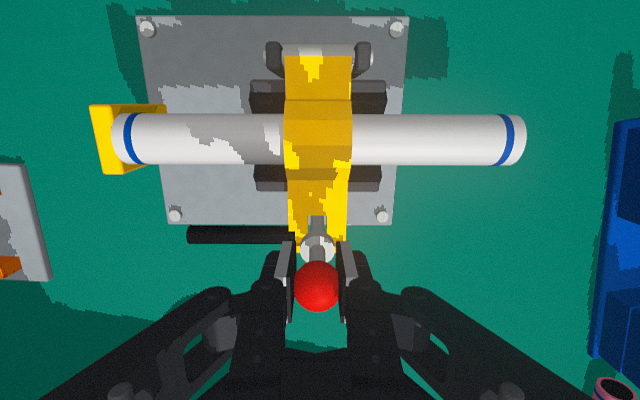

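Call:
{"method": "drive_tool", "body": {
  "deltas": [
    [[0.004, 0.0, 0.0], 0.0],
    [[0.002, 0.0, 0.0], 0.0]
  ]
}}

```text
time_s: 28.2
eef_pos: [0.5246, 0.0193, 0.067]
eef_rot: [-0.002, 1.0, -0.011, -0.002]
wrist_force: [-2.9, -2.8, -2.9]
opening: 0.241
```

```bash
python3 -c "
from h import *
bolt(.05,1)"
```

```text
t 28.2 tcp [0.5246, 0.0193, 0.067] yaw -0.0226 zax [-0.0038, 0.0036, -1.0] F [-2.89, -2.75, -2.88] op 0.241
lean -0.016 lift 0.0125 y 0.0011
-0.066 d [0.0049, -0.0001, -0.0012]
```

Call:
{"method": "drive_tool", "body": {
  "deltas": [
    [[0.002, 0.0, 0.0], 0.0],
    [[0.001, 0.0, 0.0], 0.0]
  ]
}}

```text
time_s: 28.4
eef_pos: [0.5279, 0.0195, 0.0669]
eef_rot: [-0.002, 1.0, -0.01, -0.002]
wrist_force: [-1.6, -5.8, -2.4]
opening: 0.224
```

```bash
python3 -c "
from h import *
bolt(.05,1)"
```

```text
t 28.4 tcp [0.5279, 0.0195, 0.0669] yaw -0.021 zax [-0.0036, 0.0036, -1.0] F [-1.56, -5.81, -2.41] op 0.224
lean -0.049 lift 0.0125 y 0.0014
-0.099 d [0.0048, -0.0001, -0.0014]
```

Call:
{"method": "drive_tool", "body": {
  "deltas": [
    [[-0.004, 0.0, 0.0], 0.0],
    [[0.0, 0.0, 0.0], 0.0]
  ]
}}

```text
time_s: 28.6
eef_pos: [0.5265, 0.0193, 0.0684]
eef_rot: [-0.002, 1.0, -0.011, 0.001]
wrist_force: [0.0, -0.4, 0.2]
opening: 0.001
```

```bash
python3 -c "
from h import *
bolt(.05,1); shot('wrist','w26')"
```

```text
t 28.6 tcp [0.5265, 0.0193, 0.0684] yaw -0.0219 zax [0.0026, 0.0032, -1.0] F [0.02, -0.41, 0.21] op 0.001
lean -0.031 lift 0.014 y 0.0011
-0.081 d [0.0048, -0.0001, -0.0027]
```

View pics/w26.png

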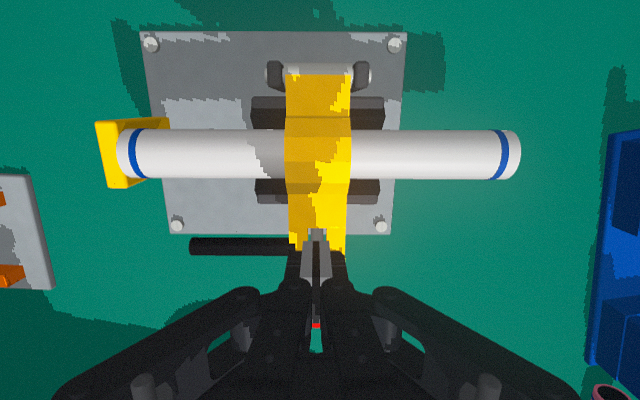

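Call:
{"method": "drive_tool", "body": {
  "deltas": [
    [[0.0, 0.0, 0.015], 0.0],
    [[0.0, 0.0, 0.02], 0.0],
    [[-0.02, 0.0, 0.02], 0.0],
    [[-0.04, 0.0, 0.01], 0.0],
    [[-0.03, 0.0, 0.0], 0.0],
    [[0.0, 0.0, 0.0], 0.0]
  ]
}}

```text
time_s: 29.25
eef_pos: [0.4375, 0.0199, 0.1392]
eef_rot: [-0.002, 1.0, -0.011, 0.006]
wrist_force: [0.9, 1.0, -0.9]
opening: 0.0
```

```bash
python3 -c "
from h import *
o=st(); shot('wrist','w27');c=shot('side','s27'); cv2.imwrite('pics/s27c.png',cv2.resize(c['frame'][200:340,210:330,::-1],None,fx=4.5,fy=4.2,interpolation=cv2.INTER_CUBIC))"
```

```text
t 29.25 tcp [0.4375, 0.0199, 0.1392] yaw -0.023 zax [0.0128, 0.0039, -0.9999] F [0.91, 1.03, -0.92] op 0.0
```

View pics/w27.png

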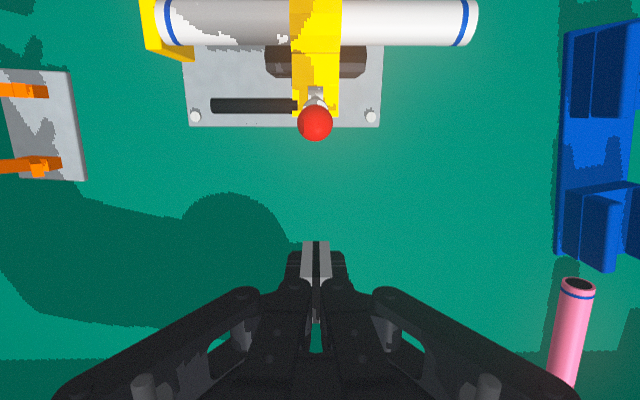

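View pics/s27c.png

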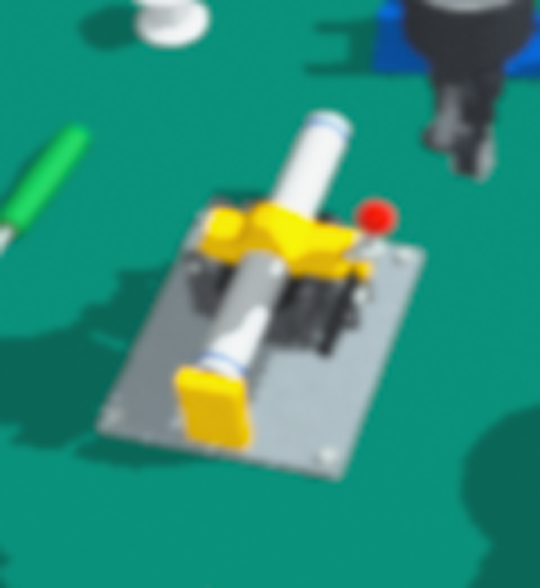

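```bash
cat >> h.py <<'E'
def kn(fn,box):
    c=load(fn); u0,v0,u1,v1=box; h=cv2.cvtColor(c['frame'],cv2.COLOR_RGB2HSV)[v0:v1,u0:u1]
    m=(((h[...,0]<6)|(h[...,0]>174))&(h[...,1]>150)).astype(np.uint8)
    k=max(cv2.findContours(m,0,1)[0],key=cv2.contourArea); (x,y),r=cv2.minEnclosingCircle(k); return c,x+u0,y+v0,r
def lean(a,b):
    p,e=tri(a[0],a[1:3],b[0],b[1:3]); q=toc(p); print(q.round(4),'err',e.round(4),'r',np.hypot(q[0]+.052,q[2]-.025).round(4),'lean',np.arctan2(-q[0]-.052,q[2]-.025).round(3))
E
python3 -c "
from h import *
a=kn('w27',(290,95,340,150));b=kn('s27',(280,235,310,260));print(a[1:],b[1:]);lean(a,b)
e,d=ray(a[0],*a[1:3])
for r in (.086,.090,.094,.098):
  for t in np.linspace(.1,.3,2001):
    q=toc(e+d*t)
    if abs(np.hypot(q[0]+.052,q[2]-.025)-r)<1e-4: print('circ',r,q.round(4),np.arctan2(-q[0]-.052,q[2]-.025).round(3))
"
```

```text
(314.6598358154297, 122.61885261535645, 17.995052337646484) (293.0, 251.29999923706055, 3.4482882022857666)
[-0.0714 -0.      0.1137] err 0.0007 r 0.0908 lean 0.216
circ 0.086 [-7.200e-02 -1.000e-04  1.087e-01] 0.234
circ 0.086 [-7.200e-02 -1.000e-04  1.086e-01] 0.235
circ 0.09 [-0.0718 -0.0002  0.1129] 0.222
circ 0.09 [-0.0718 -0.0002  0.1128] 0.222
circ 0.094 [-0.0716 -0.0002  0.117 ] 0.21
circ 0.094 [-0.0716 -0.0002  0.1169] 0.21
circ 0.098 [-0.0714 -0.0002  0.1211] 0.199
circ 0.098 [-0.0714 -0.0002  0.121 ] 0.2
```

```bash
python3 -c "
from h import *
for fn,e in (('w23',[.4669,.02,.0333]),('w24',[.4591,.0201,.0429]),('w25',[.5174,.0196,.067])):
    a=kn(fn,(280,230,355,320)); c=a[0]
    print(fn,np.round(a[1:],1))
    for x in (-.011,0,.011): print([np.round(proj(c,np.array(e)+[x,0,L]),1).tolist() for L in (.0385,.0575,.0665)])
"
```

```text
w23 [314.9 276.   25.7]
[[314.2, 274.5], [313.9, 295.5], [313.7, 307.5]]
[[313.8, 256.3], [313.4, 275.5], [313.2, 286.4]]
[[313.3, 237.4], [312.8, 254.5], [312.6, 264.4]]
w24 [314.9 276.   25.7]
[[314.3, 274.5], [314.0, 295.5], [313.8, 307.4]]
[[313.9, 256.3], [313.5, 275.5], [313.2, 286.4]]
[[313.4, 237.3], [312.9, 254.5], [312.6, 264.3]]
w25 [316.9 285.9  25.4]
[[314.3, 275.0], [314.0, 296.4], [313.9, 308.5]]
[[313.9, 257.0], [313.5, 276.6], [313.3, 287.7]]
[[313.4, 238.1], [313.0, 255.8], [312.7, 265.8]]
```

Call:
{"method": "drive_tool", "body": {
  "deltas": [
    [[0.02, 0.0, 0.0], 0.0],
    [[0.03, 0.0, -0.01], 0.0],
    [[0.014, 0.0, -0.02], 0.0],
    [[0.0, 0.0, -0.02], 0.0],
    [[0.0, 0.0, 0.0], 0.0]
  ],
  "gripper": 0.6
}}

```text
time_s: 29.85
eef_pos: [0.515, 0.0186, 0.0904]
eef_rot: [-0.001, 1.0, -0.012, 0.013]
wrist_force: [-0.7, 0.4, -0.3]
opening: 0.598
```

```bash
python3 -c "
from h import *
o=st(); g=gp(o); print(toc(g),tow(-.0716,0,.110)-g)
c=shot('wrist','w28'); a=kn('w28',(280,180,355,320)); print(a[1:])
e,d=ray(a[0],*a[1:3])
for r in (.088,.091,.094):
  for t in np.linspace(.05,.3,2501):
    q=toc(e+d*t)
    if abs(np.hypot(q[0]+.052,q[2]-.025)-r)<5e-5: print('circ',r,q.round(4),np.arctan2(-q[0]-.052,q[2]-.025).round(3), tow(*q)-g)
"
```

```text
t 29.85 tcp [0.515, 0.0186, 0.0904] yaw -0.0244 zax [0.0253, 0.0026, -0.9997] F [-0.66, 0.35, -0.25] op 0.598
[-0.06169218  0.00022769  0.14792406] [-9.91043177e-03  8.11780957e-06 -3.79240582e-02]
(314.7510452270508, 262.9435119628906, 20.50171661376953)
circ 0.088 [-7.500e-02  1.000e-04  1.099e-01] 0.264 [-0.01331073  0.000165   -0.03797774]
circ 0.091 [-7.310e-02  1.000e-04  1.136e-01] 0.234 [-1.13878379e-02  9.95690487e-05 -3.43689347e-02]
circ 0.091 [-7.310e-02  1.000e-04  1.135e-01] 0.234 [-0.01143591  0.0001012  -0.03445915]
circ 0.094 [-0.0713  0.      0.117 ] 0.206 [-9.56109164e-03  3.74083205e-05 -3.09405690e-02]
```

View pics/w28.png

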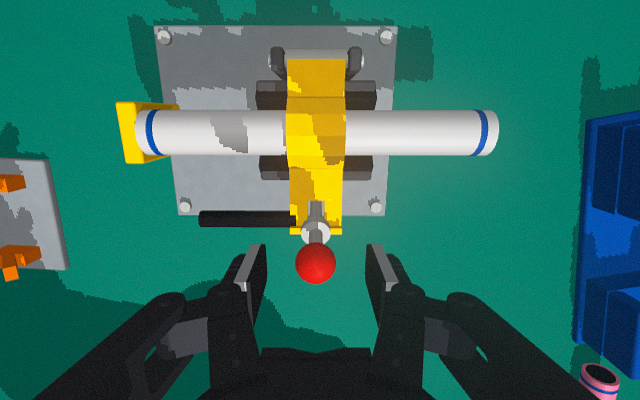

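Call:
{"method": "drive_tool", "body": {
  "deltas": [
    [[-0.008, 0.0, -0.01], 0.0],
    [[-0.006, 0.0, -0.012], 0.0],
    [[-0.002, 0.0, -0.01], 0.0],
    [[0.0, 0.0, 0.0], 0.0]
  ]
}}

```text
time_s: 30.3
eef_pos: [0.5001, 0.0183, 0.0597]
eef_rot: [-0.001, 1.0, -0.012, 0.016]
wrist_force: [-0.1, 0.2, -0.6]
opening: 0.602
```

```bash
python3 -c "
from h import *
o=st(); g=gp(o); print(toc(g),tow(-.0755,0,.110)-g)"
```

```text
t 30.3 tcp [0.5001, 0.0183, 0.0597] yaw -0.0245 zax [0.0311, 0.0016, -0.9995] F [-0.07, 0.23, -0.59] op 0.602
[-0.07687307 -0.00047102  0.11717288] [ 0.00138389  0.00043822 -0.00717288]
```

Call:
{"method": "drive_tool", "body": {
  "deltas": [
    [[0.0, 0.0, -0.006], 0.0],
    [[0.0, 0.0, -0.001], 0.0]
  ]
}}

```text
time_s: 30.5
eef_pos: [0.5002, 0.0182, 0.0526]
eef_rot: [-0.001, 1.0, -0.012, 0.016]
wrist_force: [-0.4, 0.1, 0.1]
opening: 0.599
```

Call:
{"method": "drive_tool", "body": {
  "deltas": [
    [[0.0, 0.0, 0.0], 0.0],
    [[0.0, 0.0, 0.0], 0.0],
    [[0.0, 0.0, 0.0], 0.0],
    [[0.0, 0.0, 0.0], 0.0],
    [[0.0, 0.0, 0.0], 0.0]
  ],
  "gripper": 0.0
}}

```text
time_s: 31.0
eef_pos: [0.5008, 0.0188, 0.0534]
eef_rot: [-0.001, 1.0, -0.012, 0.016]
wrist_force: [0.1, 1.2, 0.0]
opening: 0.246
```

```bash
python3 -c "
from h import *
o=st(); g=gp(o); print(toc(g)); shot('wrist','w29'); a=kn('w29',(280,200,355,330)); print(a[1:])
for L in (.0575,): print([np.round(proj(a[0],gp(o,L)+[x,0,z]),1).tolist() for x,z in ((0,0),(.003,.003),(.003,0),(0,.004))])"
```

```text
t 31.0 tcp [0.5008, 0.0188, 0.0534] yaw -0.0245 zax [0.0328, 0.0023, -0.9995] F [0.06, 1.16, 0.01] op 0.246
[-7.63445982e-02  4.46020220e-05  1.10855765e-01]
(313.89818572998047, 273.0826644897461, 26.887277603149414)
[[314.0, 276.2], [313.8, 273.7], [313.8, 270.5], [313.9, 280.7]]
```

View pics/w29.png

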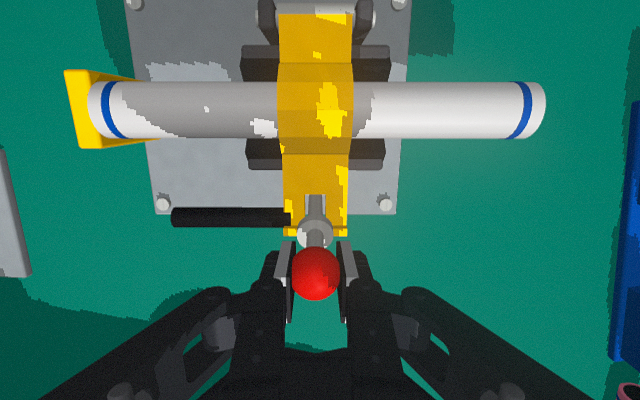

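Call:
{"method": "drive_tool", "body": {
  "deltas": [
    [[-0.001, 0.0, 0.004], 0.0],
    [[-0.001, 0.0, 0.004], 0.0],
    [[0.0, 0.0, 0.0], 0.0]
  ]
}}

```text
time_s: 31.35
eef_pos: [0.4987, 0.0189, 0.0615]
eef_rot: [-0.001, 1.0, -0.012, 0.016]
wrist_force: [0.3, 0.9, -2.4]
opening: 0.244
```

```bash
cat >> h.py <<'E'
def kg(fn):
    # knob centre from wrist view, using apparent radius-independent: ray hits clamp circle given tool gp offset
    o=st(); shot('wrist',fn); a=kn(fn,(270,190,365,340)); g=toc(gp(o)); print('gp',g.round(4),'px',np.round(a[1:],1))
    e,d=ray(a[0],*a[1:3]); 
    # choose point on ray with depth from the tool pads: y-plane through jaws is along ray; use z from knob apparent size ratio
    f=a[0]['fx']; dep=f*.012/a[3]*0.995
    q=toc(e+d*dep); print('knob(size)',q.round(4),'r',np.hypot(q[0]+.052,q[2]-.025).round(4),'lean',np.arctan2(-q[0]-.052,q[2]-.025).round(3),'rel gp',(q-g).round(4))
E
python3 -c "
from h import *
kg('w30')"
```

```text
t 31.35 tcp [0.4987, 0.0189, 0.0615] yaw -0.0247 zax [0.0329, 0.0025, -0.9995] F [0.35, 0.95, -2.41] op 0.244
gp [-7.85e-02  1.00e-04  1.19e-01] px [314.3 272.8  27. ]
knob(size) [-7.240e-02 -1.000e-04  1.266e-01] r 0.1036 lean 0.198 rel gp [ 0.0061 -0.0002  0.0076]
```

Call:
{"method": "drive_tool", "body": {
  "deltas": [
    [[0.006, 0.0, 0.0005], 0.0],
    [[0.006, 0.0, 0.0005], 0.0]
  ]
}}

```text
time_s: 31.6
eef_pos: [0.5088, 0.0189, 0.0614]
eef_rot: [-0.001, 1.0, -0.012, 0.014]
wrist_force: [-3.2, -0.7, -2.8]
opening: 0.245
```

```bash
python3 -c "
from h import *
kg('w31')"
```

```text
t 31.6 tcp [0.5088, 0.0189, 0.0614] yaw -0.0245 zax [0.0283, 0.0026, -0.9996] F [-3.18, -0.7, -2.76] op 0.245
gp [-0.0681  0.0004  0.1189] px [314.8 273.1  26.9]
knob(size) [-6.240e-02 -1.000e-04  1.261e-01] r 0.1016 lean 0.102 rel gp [ 0.0057 -0.0004  0.0072]
```

View pics/w31.png

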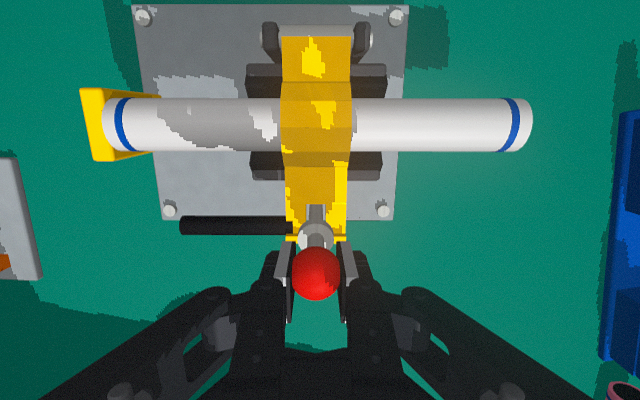

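Call:
{"method": "drive_tool", "body": {
  "deltas": [
    [[0.006, 0.0, 0.0005], 0.0],
    [[0.004, 0.0, 0.0005], 0.0]
  ]
}}

```text
time_s: 31.85
eef_pos: [0.5184, 0.0189, 0.0613]
eef_rot: [-0.002, 1.0, -0.012, 0.012]
wrist_force: [-2.9, -1.1, -3.5]
opening: 0.245
```

```bash
python3 -c "
from h import *
kg('w32')"
```

```text
t 31.85 tcp [0.5184, 0.0189, 0.0613] yaw -0.0245 zax [0.0243, 0.0029, -0.9997] F [-2.9, -1.11, -3.53] op 0.245
gp [-0.0583  0.0006  0.1188] px [315.6 273.4  26.8]
knob(size) [-0.0529 -0.0002  0.1254] r 0.1005 lean 0.009 rel gp [ 0.0053 -0.0008  0.0067]
```

View pics/w32.png

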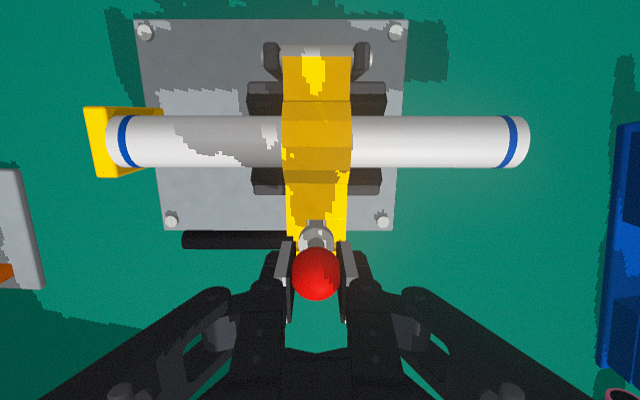

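Call:
{"method": "drive_tool", "body": {
  "deltas": [
    [[0.003, 0.0, 0.0], 0.0],
    [[0.001, 0.0, 0.0], 0.0]
  ]
}}

```text
time_s: 32.1
eef_pos: [0.521, 0.0188, 0.0603]
eef_rot: [-0.002, 1.0, -0.012, 0.01]
wrist_force: [-6.6, -0.8, -3.3]
opening: 0.249
```

```bash
python3 -c "
from h import *
kg('w33')"
```

```text
t 32.1 tcp [0.521, 0.0188, 0.0603] yaw -0.0247 zax [0.0194, 0.003, -0.9998] F [-6.55, -0.77, -3.31] op 0.249
gp [-0.0554  0.0006  0.1178] px [315.6 274.4  26.8]
knob(size) [-0.0504 -0.0002  0.1246] r 0.0996 lean -0.016 rel gp [ 0.005  -0.0007  0.0068]
```

Call:
{"method": "drive_tool", "body": {
  "deltas": [
    [[0.002, 0.0, -0.001], 0.0],
    [[0.0005, 0.0, -0.003], 0.0],
    [[0.0005, 0.0, -0.003], 0.0]
  ]
}}

```text
time_s: 32.45
eef_pos: [0.5197, 0.0189, 0.0512]
eef_rot: [-0.002, 1.0, -0.012, 0.005]
wrist_force: [-4.1, -1.6, -2.0]
opening: 0.244
```

```bash
python3 -c "
from h import *
kg('w34')"
```

```text
t 32.45 tcp [0.5197, 0.0189, 0.0512] yaw -0.0246 zax [0.0095, 0.0032, -1.0] F [-4.06, -1.59, -1.99] op 0.244
gp [-0.056   0.0006  0.1087] px [315.5 274.   26.8]
knob(size) [-0.0508 -0.0002  0.1155] r 0.0905 lean -0.013 rel gp [ 0.0053 -0.0007  0.0068]
```

View pics/w34.png

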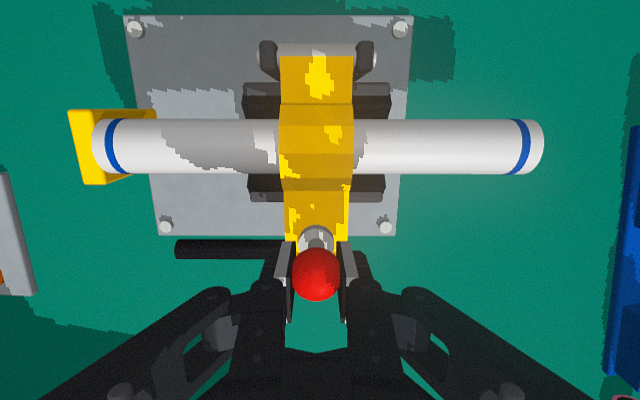

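Call:
{"method": "drive_tool", "body": {
  "deltas": [
    [[0.002, 0.0, -0.001], 0.0],
    [[0.001, 0.0, -0.001], 0.0]
  ]
}}

```text
time_s: 32.7
eef_pos: [0.5211, 0.0188, 0.0492]
eef_rot: [-0.002, 1.0, -0.012, 0.002]
wrist_force: [-11.8, 1.2, 14.5]
opening: 0.248
```

```bash
python3 -c "
from h import *
kg('w35')"
```

```text
t 32.7 tcp [0.5211, 0.0188, 0.0492] yaw -0.0245 zax [0.0049, 0.0032, -1.0] F [-11.78, 1.2, 14.47] op 0.248
gp [-0.0544  0.0005  0.1067] px [315.5 276.2  26.8]
knob(size) [-0.05   -0.0002  0.114 ] r 0.089 lean -0.023 rel gp [ 0.0045 -0.0008  0.0073]
```

Call:
{"method": "drive_tool", "body": {
  "deltas": [
    [[0.0, 0.0, 0.0], 0.0],
    [[0.0, 0.0, 0.0], 0.0],
    [[0.0, 0.0, 0.0], 0.0],
    [[0.0, 0.0, 0.02], 0.0],
    [[0.0, 0.0, 0.03], 0.0],
    [[-0.01, 0.0, 0.03], 0.0],
    [[-0.04, 0.0, 0.02], 0.0],
    [[-0.04, 0.0, 0.0], 0.0],
    [[0.0, 0.0, 0.0], 0.0]
  ],
  "gripper": 0.6
}}

```text
time_s: 33.65
eef_pos: [0.4389, 0.0172, 0.1587]
eef_rot: [-0.0, 1.0, -0.012, 0.013]
wrist_force: [-0.5, -0.8, -0.9]
opening: 0.6
```

```bash
python3 -c "
from h import *
o=st(); shot('wrist','w36');c=shot('side','s36'); cv2.imwrite('pics/s36c.png',cv2.resize(c['frame'][200:340,210:330,::-1],None,fx=4.5,fy=4.2,interpolation=cv2.INTER_CUBIC))
a=kn('w36',(270,60,365,200));b=kn('s36',(270,225,320,270));print(a[1:],b[1:]);lean(a,b)
e,d=ray(a[0],*a[1:3])
for r in (.083,.086,.089,.092):
  T=np.linspace(.1,.35,5001); Q=np.array([toc(e+d*t) for t in T]); R_=np.hypot(Q[:,0]+.052,Q[:,2]-.025); i=np.argmin(abs(R_-r)); print(r,Q[i].round(4),np.arctan2(-Q[i,0]-.052,Q[i,2]-.025).round(3))
"
```

```text
t 33.65 tcp [0.4389, 0.0172, 0.1587] yaw -0.0246 zax [0.0269, -0.0, -0.9996] F [-0.46, -0.82, -0.94] op 0.6
(311.0, 100.0, 16.492521286010742) (287.0, 251.5, 4.031229019165039)
[-5.380e-02  1.000e-04  1.081e-01] err 0.0014 r 0.0831 lean 0.021
0.083 [-5.44e-02 -1.00e-04  1.08e-01] 0.029
0.086 [-0.0545 -0.0002  0.111 ] 0.03
0.089 [-0.0547 -0.0002  0.114 ] 0.03
0.092 [-0.0548 -0.0003  0.117 ] 0.03
```

View pics/w36.png

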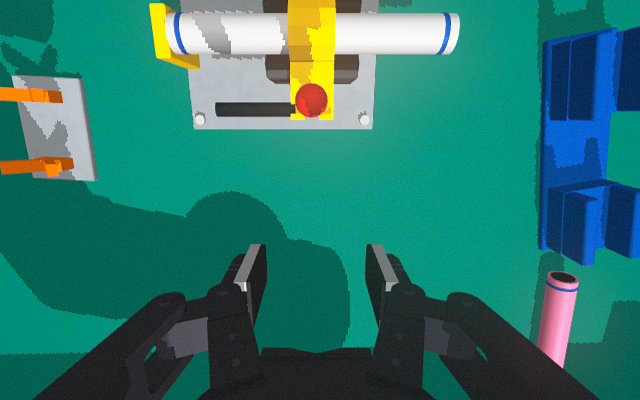

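View pics/s36c.png

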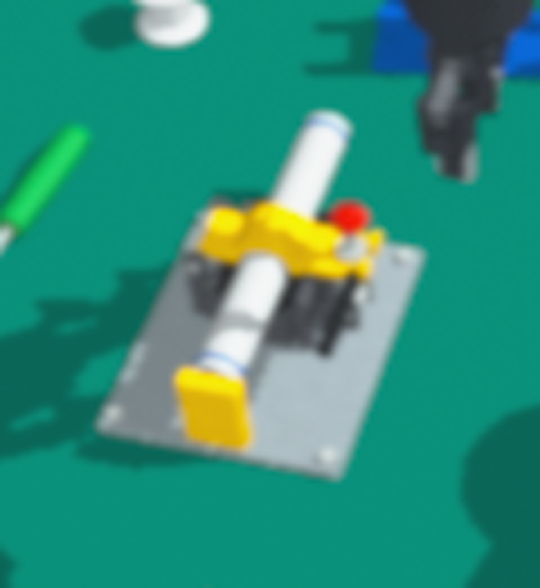

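Call:
{"method": "drive_tool", "body": {
  "deltas": [
    [[0.01, 0.001, -0.02], 0.0],
    [[0.01, 0.0, -0.025], 0.0],
    [[0.005, 0.0, -0.025], 0.0],
    [[0.0, 0.0, -0.015], 0.0],
    [[0.0, 0.0, 0.0], 0.0]
  ],
  "gripper": 0.0
}}

```text
time_s: 34.25
eef_pos: [0.4782, 0.0159, 0.0749]
eef_rot: [0.001, 1.0, -0.013, 0.022]
wrist_force: [-0.1, 0.1, 0.7]
opening: 0.001
```

```bash
python3 -c "
from h import *
o=st(); print(toc(gp(o,.0385)))"
```

```text
t 34.25 tcp [0.4782, 0.0159, 0.0749] yaw -0.0257 zax [0.0438, -0.0031, -0.999] F [-0.11, 0.13, 0.67] op 0.001
[-0.09861536 -0.0031754   0.11336858]
```

Call:
{"method": "drive_tool", "body": {
  "deltas": [
    [[0.004, 0.003, -0.006], 0.0],
    [[0.004, 0.0, -0.004], 0.0],
    [[0.005, 0.0, 0.0], 0.0],
    [[0.0, 0.0, 0.0], 0.0]
  ]
}}

```text
time_s: 34.65
eef_pos: [0.4959, 0.0186, 0.0661]
eef_rot: [0.002, 1.0, -0.013, 0.024]
wrist_force: [0.2, -0.8, 0.2]
opening: 0.001
```

```bash
python3 -c "
from h import *
o=st(); print(toc(gp(o,.0385)));shot('wrist','w37')"
```

```text
t 34.65 tcp [0.4959, 0.0186, 0.0661] yaw -0.0258 zax [0.0478, -0.0037, -0.9988] F [0.17, -0.79, 0.17] op 0.001
[-8.11162176e-02  1.29812672e-05  1.04545201e-01]
```

View pics/w37.png

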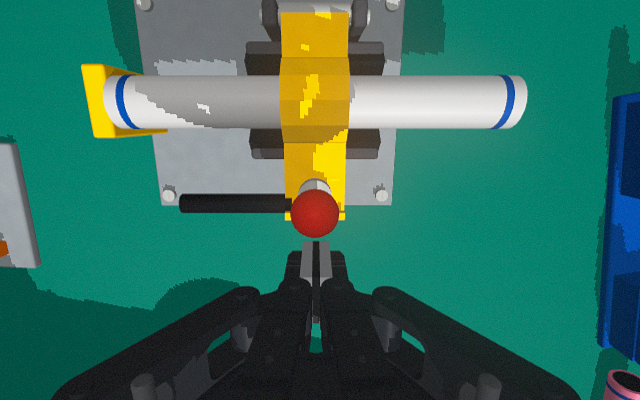

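Fingers are just behind the knob (knob at (315,213), tips at (316,242)). Nudging in +x.

Call:
{"method": "drive_tool", "body": {
  "deltas": [
    [[0.003, 0.0, 0.0], 0.0],
    [[0.002, 0.0, 0.0], 0.0],
    [[0.002, 0.0, 0.0], 0.0]
  ]
}}

```text
time_s: 35.0
eef_pos: [0.5024, 0.0187, 0.0668]
eef_rot: [0.002, 1.0, -0.013, 0.024]
wrist_force: [-4.3, -0.8, 1.2]
opening: -0.002
```

Call:
{"method": "drive_tool", "body": {
  "deltas": [
    [[0.002, 0.0, 0.0], 0.0],
    [[0.001, 0.0, 0.0], 0.0]
  ]
}}

```text
time_s: 35.2
eef_pos: [0.503, 0.0188, 0.0665]
eef_rot: [0.002, 1.0, -0.013, 0.021]
wrist_force: [-6.1, -0.2, 4.4]
opening: -0.005
```

Call:
{"method": "drive_tool", "body": {
  "deltas": [
    [[0.003, 0.0, 0.0], 0.0],
    [[0.002, 0.0, 0.0], 0.0]
  ]
}}

```text
time_s: 35.4
eef_pos: [0.5036, 0.0192, 0.0658]
eef_rot: [0.001, 1.0, -0.012, 0.016]
wrist_force: [-8.6, -0.1, 7.3]
opening: 0.003
```

Call:
{"method": "drive_tool", "body": {
  "deltas": [
    [[-0.015, 0.0, 0.0], 0.0],
    [[-0.03, 0.0, 0.03], 0.0],
    [[-0.03, 0.0, 0.03], 0.0],
    [[0.0, 0.0, 0.02], 0.0],
    [[0.0, 0.0, 0.0], 0.0]
  ]
}}

```text
time_s: 35.9
eef_pos: [0.426, 0.0192, 0.1469]
eef_rot: [0.001, 1.0, -0.012, 0.015]
wrist_force: [0.9, -0.8, 0.1]
opening: 0.002
```

```bash
python3 -c "
from h import *
o=st(); shot('wrist','w38');c=shot('side','s38'); cv2.imwrite('pics/s38c.png',cv2.resize(c['frame'][200:340,210:330,::-1],None,fx=4.5,fy=4.2,interpolation=cv2.INTER_CUBIC))
t=shot('top','t38')
a=kn('w38',(270,60,365,200));b=kn('s38',(270,225,320,270));print(a[1:],b[1:]);lean(a,b)
for n in ('spool','jar'): pass
"
```

```text
t 35.9 tcp [0.426, 0.0192, 0.1469] yaw -0.0247 zax [0.0299, -0.0029, -0.9995] F [0.88, -0.84, 0.14] op 0.002
(312.56044006347656, 76.47252655029297, 18.124788284301758) (286.5, 251.0, 3.6401548385620117)
[-5.210e-02  1.000e-04  1.098e-01] err 0.0008 r 0.0848 lean 0.001
```

View pics/w38.png

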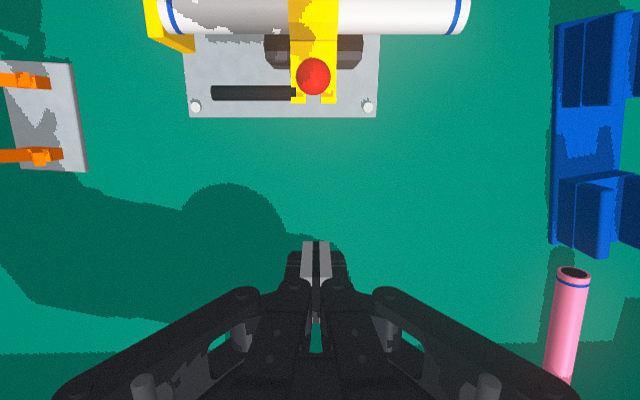

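View pics/t38.png

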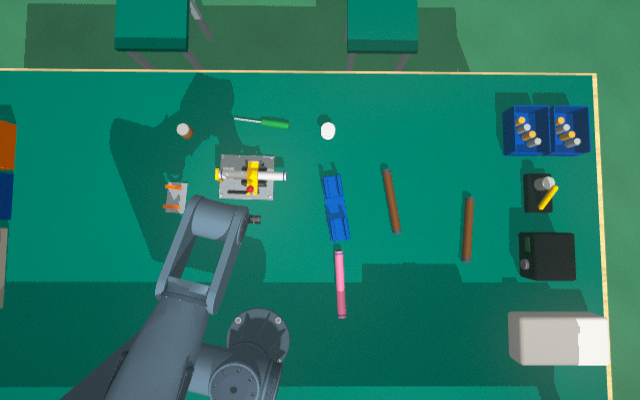

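```bash
python3 -c "
from h import *
c=load('w29'); cv2.imwrite('pics/w29c.png',cv2.resize(c['frame'][55:165,50:150,::-1],None,fx=6,fy=5.4,interpolation=cv2.INTER_CUBIC))
h=cv2.cvtColor(c['frame'],cv2.COLOR_RGB2HSV)
# widths: right end silhouette & left end at axis row
for v in (100,108,116):
    r=h[v]; k=np.where((r[:,1]<45)&(r[:,2]>110))[0]; k=k[(k>70)&(k<560)]; print(v,k.min(),k.max(),toc(onz(c,k.max(),v,.065))[:2])
"
```

```text
100 88 545 [ 0.00493912 -0.12572971]
108 88 544 [ 0.00075907 -0.12603849]
116 90 542 [-0.00347884 -0.12579938]
```

View pics/w29c.png

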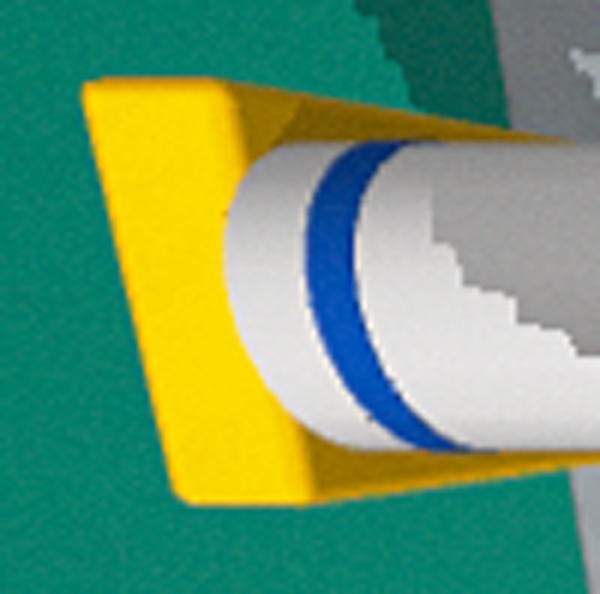

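```bash
python3 -c "
from h import *
c=load('w29')
print(toc(onz(c,87.5,104,.08)),toc(onz(c,94.7,104,.075)),toc(onz(c,544.5,104,.08)), toc(onz(c,524.5,104,.08)))
"
```

```text
[0.00227284 0.11386897 0.08      ] [0.00243385 0.11376594 0.075     ] [ 0.0023688  -0.11506662  0.08      ] [ 0.00236462 -0.10508204  0.08      ]
```

```bash
python3 -c "
from bench import hand_in
print(hand_in())"
```

```text
the job is handed in; nothing more can be done
None
```

The job is done and handed in at about 36 s of the 72 s. The tube went from the rack into the vee rest, was re-gripped near one end, and was laid in the saddle against the stop. I then closed the yellow half, swung the bolt upright and let it drop home.

**Last checks**
- **Tube:** in the last close view of that end, the tube's end and the stop's face both measure 114 mm from the saddle point, so they are touching to within about 0.5 mm.
- **Half:** it went down until it met a hard stop, at 72 N on the wrist.
- **Bolt:** from two views, the lean is about 0.00 rad, with the knob 85 mm from the pivot (86 mm is home).
- **Bystanders:** the spool, jar and screwdriver look unmoved in the final top picture; I compared these by eye only.

**What went wrong or disagreed**
- **TCP height:** the fingertips sit about 38 mm higher than the reported TCP. The first grasp closed above the tube, and touching the tube's top gave the correction.
- **Bolt, first try:** the knob slipped out of the jaws and the bolt was left leaning about 0.22 rad, with its collar apparently on the lip. I gripped it again and stood it up. It then measured about 0.03 rad, so I pushed it to its stop with the shut fingers.
- **Tube angle:** one view put the tube about 0.015 rad off my estimate of the clamp's axis. That is within tolerance; I took it as calibration error because the tube lies in the vee.
- **Drift:** the tool crept sideways and tilted up to about 0.05 rad during vertical moves. I corrected the position as I went.

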